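# Unstack a delivery into its bench trays

### The arm

A 6-joint arm with a two-finger parallel gripper is mounted at the origin on a cart in front of the work surface, level with it; the furniture and walls round the work are solid. World frame = base frame: x ahead of the robot, y to its left, z up, the work surface at z = 0. Lengths are in mm, angles in rad, forces in N, time in s.
With the tool pointing down it reaches from about 350 to 775 mm from the base axis. Payload 7.3 kg.
Tool frame: the origin (TCP) lies at the very end of the fingers, on their centre line; the grasp point (between the pads) lies 19 mm behind it; x points along the fingers, z is the direction in which the jaws open and shut, and the axes are right-handed (so a half turn about x gives the same grasp; the last joint's range is limited). The gripper opens to 92 mm and grips with 3 to 60 N. Pads are 19 mm wide; open, the fingers measure 130 mm over their backs; the gripper's body (75 mm by 190 mm) begins 47 mm behind the grasp point.
Start: joints at [0.996, 0.342, 1.524, -0, 1.275, -0.146], TCP at [218.273, 477.495, 226.741] pointing down, gripper open.
Joint ranges: [-2.53, 2.53], [-0.77, 2.02], [0.04, 2.7], [-1, 4.14], [0.28, 2.66], [-3.11, 3.11]. Speed limits (rad/s): [2.57, 2.57, 3.14, 3.14, 3.14, 3.14].

### API

Orientations are given as [roll, pitch, yaw] about the fixed x, y, z axes, in that order (R = Rz(yaw) Ry(pitch) Rx(roll)).
In Python, from plant import * gives the robot as it stands.
- The arm moves only by the shell command python3 -m creep 'ROWS'. ROWS is JSON, a list of rows, each an object of numbers: "tx", "ty", "tz": the shift along the tool's x, y, z in cm; "wx", "wy", "wz": the turn, a rotation vector about the tool's x, y, z in rad; "gripper": the closure, from -1 (fully open) to 1 (shut). A call has 1 to 8 rows; each row is the pose to reach, as a shift and turn from the pose commanded when the call began, along the tool's axes at that moment; what a row does not reach only later rows make up. A row lasts 1/12 s, in which the tool goes at most 41.7 mm and 7.16 degrees, less where a joint would pass 70% of its speed; a pose out of reach is approached as far as the arm can. A call with a gripper value outside its range is refused whole. The fingers move at their own pace and stop on an object; the grip force is fixed at half the most. Time passes only in rows, so rows that repeat a pose let the fingers close. It gives the time, the measured TCP pose, the force and the opening at its end, in the units of the state.
- get_obs(): the state, without advancing time (a new reading comes with each control period).
- capture(name): name is "side" or "top"; returns a dict with "frame" (420x560x3 uint8, red, green, blue), "z_map" (420x560 float32, mm along the optical axis (not along the pixel's ray), 0 where there is no reading), "vertical_fov" (degrees; the focal length in pixels is half the picture's height over the tangent of half this angle, whatever the lens; pixels are square), "cx", "cy" (the principal point, pixels), "xyz" and "rotation" of the camera in the world. Camera axes: x right, y down, z forward; pixel columns grow to the right and rows downward; lengths in mm; the calibration is good to about 2 mm. A picture is of the moment at which its call begins.
- close_job(): hands the job in, once; it reports no verdict.
The state is a dict: "time": time; "joint_positions": joint angles; "dq": joint speeds; "tau": joint torques, N m; "tool_pos": TCP position; "tcp_rot": TCP orientation; "contact_force": force on the tool from outside, world axes, zero at the start; "moment": the same for the moment, N m; "grip_width": finger opening in mm.
Only numpy, scipy, OpenCV 4.12 (cv2) and the standard library are available. Lean on these libraries where they do the work, as an engineer would, in place of code of your own. Each camera call takes 0.05 s, during which the arm holds its last target.

### The job

Take the stack apart from the top down, one thing at a time, and put each thing straight into the grey bench tray that matches its outline: the round jar in the round tray, the oblong red box in the oblong tray, the flat square box in the square tray and the long box in the long tray. Each must end up upright and released, flat on its tray's floor inside the rim. Do not drop or tip anything, and leave the beaker and the timer where they are.

Things in the scene. Friction and masses are not known exactly. Their poses are not given: they have to be found in the camera images.
- jar: White jar, round, 43 mm diameter, 82 mm tall with its narrower screw cap (31 mm diameter, the top 19 mm); closed, cap fixed. Starts on top of the stack, upright on the oblong red box. Belongs in round_tray. Origin: centre of its underside; z up through the cap.
- kit_box: Oblong plain red card box, 90 mm (x) by 50 mm (y), 55 mm tall. Starts third from below, turned about 45 degrees (corner-wise) on the square card box. Belongs in oblong_tray. Origin: centre of its underside; z up.
- cryo_box: Flat, square, light grey card box, 69 mm (x) by 68 mm (y), 44 mm tall, lid fixed. Starts second from below, lying across the middle of the long box. Belongs in square_tray, any quarter turn. Origin: centre of its underside; z up.
- film_box: Long cream card box, 59 mm (x) by 128 mm (y), 56 mm tall. Starts at the bottom of the stack, on the worktop. Belongs in long_tray. Origin: centre of its underside; z up.
- round_tray: Fixed to the worktop. Grey plastic tray with small dark dots on its floor (four in the corners; one in the middle of the round tray), 59 mm diameter inside, 67 mm diameter outside; the floor is 3 mm above the worktop, the rim 4 mm thick and 9 mm high over the worktop (6 mm over the floor). Origin: centre of the underside, on the worktop; z up.
- oblong_tray: Fixed to the worktop. Grey plastic tray with small dark dots on its floor (four in the corners; one in the middle of the round tray), 106 by 66 mm inside, 114 by 74 mm outside; the floor is 3 mm above the worktop, the rim 4 mm thick and 9 mm high over the worktop (6 mm over the floor). Origin: centre of the underside, on the worktop; z up; x along its 106 mm inner side, y along its 66 mm inner side.
- square_tray: Fixed to the worktop. Grey plastic tray with small dark dots on its floor (four in the corners; one in the middle of the round tray), 85 by 85 mm inside, 93 by 93 mm outside; the floor is 3 mm above the worktop, the rim 4 mm thick and 9 mm high over the worktop (6 mm over the floor). Origin: centre of the underside, on the worktop; z up; x along its 85 mm inner side, y along its 85 mm inner side.
- long_tray: Fixed to the worktop. Grey plastic tray with small dark dots on its floor (four in the corners; one in the middle of the round tray), 75 by 144 mm inside, 83 by 152 mm outside; the floor is 3 mm above the worktop, the rim 4 mm thick and 9 mm high over the worktop (6 mm over the floor). Origin: centre of the underside, on the worktop; z up; x along its 75 mm inner side, y along its 144 mm inner side.
- beaker: Bystander, loose: clear beaker, 70 mm diameter, 88 mm tall, standing among the trays. Leave it where it is. Origin: centre of its underside; z up.
- timer: Bystander, loose: small white bench timer, 64 by 68 mm, 18 mm high, on the right of the trays. Leave it where it is. Origin: centre of its underside; z up.

How it is judged:
By the outcome, as a careful person would: the job done as asked, in the order asked, and still so for the second after the job is handed in, with the robot touching nothing.
It also fails if it takes over 88 s, if anything falls off the work surface, if the arm or the gripper's body presses on something with over 40 N, if the wrist force passes 120 N, or if a joint passes its speed limit or range.

## Working session

There is one attempt and no reset: what is moved stays moved. The work goes in short steps, Python scripts to look and compute and a shell command to move; the robot and the scene stay as the last step left them, time stands still between calls to the robot, and variables do not carry over. Pictures are saved under pics/ and viewed, and the job is handed in when it is done.

```bash
mkdir -p pics; ls; python3 - <<'E'
from plant import *
import cv2,numpy as np
print(get_obs())
for n in("top","side"):
    c=capture(n); np.savez(f"pics/{n}0.npz",**c)
    cv2.imwrite(f"pics/{n}0.png",c["frame"][:,:,::-1])
    print(n,{k:(v if k not in("frame","z_map") else v.shape) for k,v in c.items()})
E
```

```text
pics
{'time': 0.0, 'joint_positions': array([ 9.95997513e-01,  3.42725310e-01,  1.52501287e+00, -6.50775038e-06,
        1.27538712e+00, -1.46005752e-01]), 'dq': array([ 0.00233646, -0.00100819, -0.00181992, -0.00055759, -0.00032612,
       -0.00161202]), 'tau': array([-2.34065956e-03, -4.31260943e+01, -2.44219494e+01,  7.15523330e-02,
        5.61645732e-02, -9.53702670e-05]), 'tool_pos': array([218.0443199 , 477.13672258, 226.04506298]), 'tcp_rot': array([ 2.99964713,  1.56926366, -2.14153301]), 'contact_force': array([ 0.23553069, -0.8865195 , -0.10284784]), 'moment': array([ 0.00937625, -0.05019324, -0.00707132]), 'grip_width': 91.81217589244037}
top {'frame': (420, 560, 3), 'z_map': (420, 560), 'vertical_fov': 45.08758518802962, 'cx': 278.12633908008496, 'cy': 207.77311794048123, 'xyz': array([ 430.33068571,  -68.66729242, 1298.96387365]), 'rotation': array([-3.02821841, -0.00683729, -1.56236111])}
side {'frame': (420, 560, 3), 'z_map': (420, 560), 'vertical_fov': 54.32304640305687, 'cx': 285.42393911059116, 'cy': 212.02458465785864, 'xyz': array([  443.19819035, -1004.89381833,   563.60936886]), 'rotation': array([-2.00015494, -0.00305682, -0.09275431])}
```

View pics/top0.png

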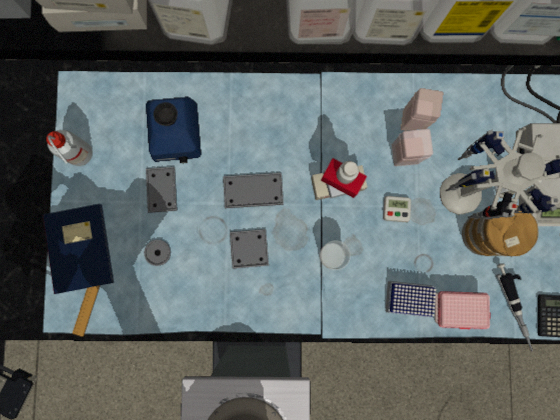

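View pics/side0.png

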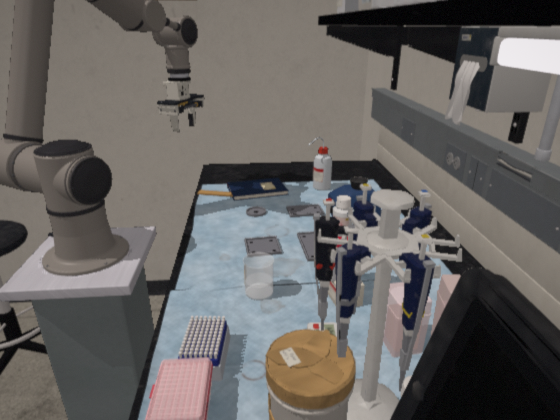

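```bash
cat > h.py <<'E'
import numpy as np,cv2
from scipy.spatial.transform import Rotation as R
class Cam:
    def __init__(s,c):
        s.c=c; s.f=210/np.tan(np.radians(float(c["vertical_fov"]))/2)
        s.R=R.from_euler("xyz",c["rotation"]).as_matrix(); s.t=np.array(c["xyz"]); s.z=c["z_map"]; s.img=c["frame"]
        s.cx=float(c["cx"]); s.cy=float(c["cy"])
    def ray(s,u,v):
        u=np.asarray(u,float);v=np.asarray(v,float)
        d=np.stack([(u-s.cx)/s.f,(v-s.cy)/s.f,np.ones_like(u)],-1); return d@s.R.T
    def plane(s,u,v,h):
        d=s.ray(u,v); k=(h-s.t[2])/d[...,2]; return s.t+d*k[...,None]
    def cloud(s):
        v,u=np.mgrid[:420,:560]; return s.t+s.ray(u,v)*s.z[...,None]
    def proj(s,p):
        q=(np.asarray(p,float)-s.t)@s.R; return np.stack([s.cx+s.f*q[...,0]/q[...,2],s.cy+s.f*q[...,1]/q[...,2]],-1)
def load(p): return Cam(dict(np.load(p)))
E
python3 - <<'E'
from h import *
for n in("top","side"):
    c=load(f"pics/{n}0.npz"); P=c.cloud()
    if n=="top":
        for u,v in[(200,230),(300,100),(157,251),(347,171),(335,183),(320,187),(357,187),(315,180),(100,200)]: print(u,v,P[v,u].round(1),c.z[v,u])
    b=(300,140,380,220) if n=="top" else (300,180,400,320)
    i=c.img[b[1]:b[3],b[0]:b[2],::-1]; cv2.imwrite(f"pics/{n}0c.png",cv2.resize(i,None,fx=6 if n=="top" else 4,fy=6 if n=="top" else 4,interpolation=cv2.INTER_CUBIC))
i=load("pics/top0.npz").img[150:290,130:300,::-1]; cv2.imwrite("pics/trays0.png",cv2.resize(i,None,fx=4,fy=4,interpolation=cv2.INTER_CUBIC))
E
```

```text
200 230 [5.190e+02 1.238e+02 4.000e-01] 1299.0765
300 100 [ 866.9 -131.9   -2. ] 1342.3218
157 251 [464.1 230.8   6.2] 1286.4678
347 171 [ 631.5 -221.1  237.2] 1078.5978
335 183 [ 619.4 -205.5  152.5] 1161.2625
320 187 [ 624.9 -179.6   55.9] 1257.7626
357 187 [ 609.3 -254.6  160.8] 1152.1572
315 180 [ 643.1 -167.5   51.9] 1263.6545
100 200 [594.2 383.7   0.6] 1305.951
```

View pics/top0c.png

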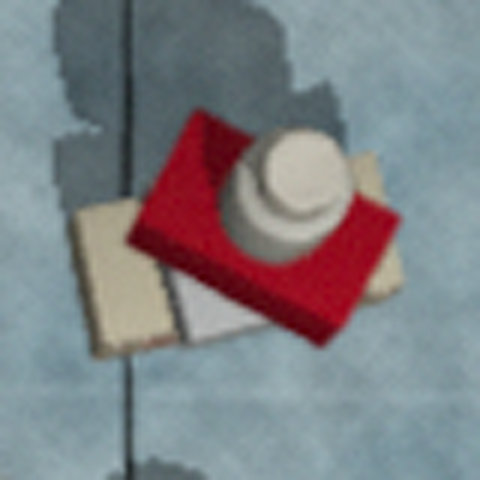

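View pics/side0c.png

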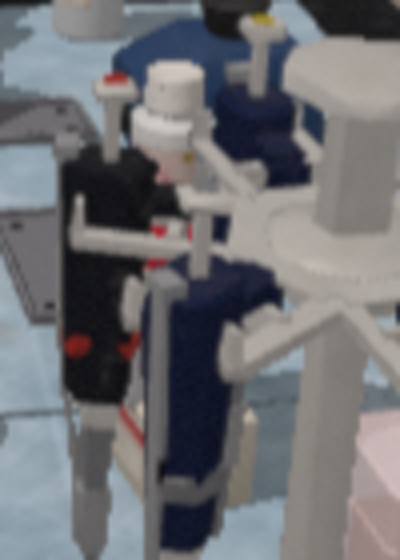

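View pics/trays0.png

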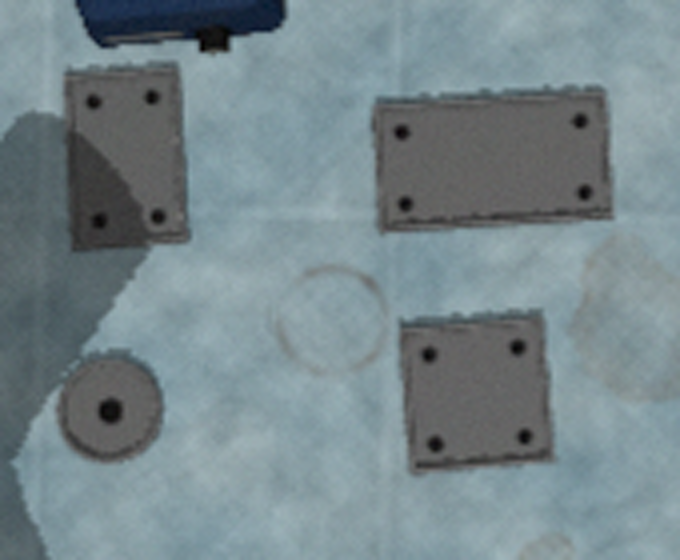

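```bash
cat >> h.py <<'E'
def dots(c,box,n,h=3):
    u0,v0,u1,v1=box; g=cv2.cvtColor(c.img,cv2.COLOR_RGB2GRAY)[v0:v1,u0:u1]
    k=8; G=cv2.resize(g,None,fx=k,fy=k,interpolation=cv2.INTER_CUBIC)
    out=[]
    bh=cv2.morphologyEx(G,cv2.MORPH_BLACKHAT,cv2.getStructuringElement(cv2.MORPH_ELLIPSE,(61,61)))
    m=(bh>22).astype(np.uint8); _,_,st,ce=cv2.connectedComponentsWithStats(m)
    for s,p in zip(st[1:],ce[1:]):
        if 250<s[4]<3500 and max(s[2],s[3])<80 and min(s[2],s[3])>14:
            u,v=(p+.5)/k-.5+[u0,v0]; out.append((u,v,s[4]))
    return out
def facexy(c,z,tol,mask=None):
    P=c.cloud(); m=(abs(P[...,2]-z)<tol)&(c.z>0)
    if mask is not None: m&=mask
    return P,m
def rect(xy):
    (cx,cy),(w,h),a=cv2.minAreaRect(np.float32(xy)); 
    if w<h: w,h=h,w; a+=90
    return np.round([cx,cy,w,h,(a+90)%180-90],2)   # angle = direction of long side
E
python3 - <<'E'
from h import *
from plant import *
o=get_obs(); M=R.from_euler("xyz",o["tcp_rot"]).as_matrix(); print(M.round(3))
c=load("pics/top0.npz")
for nm,b in dict(oblong=(143,163,180,215),long=(220,168,288,212),square=(227,224,273,270),round=(140,232,175,270)).items():
    d=dots(c,b,4); P=np.array([c.plane(u,v,3.) for u,v,_ in d])
    print(nm,len(d),P[:,:2].round(1).tolist(),"mean",P.mean(0).round(1), [x[2] for x in d])
    # outer rim
    hsv=cv2.cvtColor(c.img,cv2.COLOR_RGB2HSV); u0,v0,u1,v1=b
    m=np.zeros((420,560),np.uint8); m[v0:v1,u0:u1]=(hsv[v0:v1,u0:u1,1]<45)
    n,l,st,ce=cv2.connectedComponentsWithStats(m); k=1+st[1:,4].argmax(); v,u=np.nonzero(l==k)
    print("  rim", rect(c.plane(u,v,9.)[:,:2]))
hsv=cv2.cvtColor(c.img,cv2.COLOR_RGB2HSV)
red=((hsv[...,0]<10)|(hsv[...,0]>170))&(hsv[...,1]>150)
box=np.zeros((420,560),bool); box[140:220,300:380]=1
for nm,z,t,mk in[("cap",237,5,box),("kit",155,6,box&red),("cryo",100,6,box),("film",56,6,box)]:
    P,m=facexy(c,z,t,mk); print(nm,m.sum(),P[m].mean(0).round(1),rect(P[m][:,:2]))
    if nm=="kit":
        v,u=np.nonzero(m); print(cv2.boxPoints(cv2.minAreaRect(np.float32(np.c_[u,v]))).round(1).tolist())
# bystanders
P=c.cloud()
for nm,b,lo,hi in[("beaker",(315,235,352,275),30,110),("timer",(380,190,415,225),12,26),("rack",(430,120,559,260),100,400)]:
    Q=P[b[1]:b[3],b[0]:b[2]].reshape(-1,3); Q=Q[(Q[:,2]>lo)&(Q[:,2]<hi)]
    print(nm,len(Q),Q.min(0).round(),Q.max(0).round(), np.median(Q,0).round())
E
```

```text
[[-0.001 -0.909  0.416]
 [-0.001  0.416  0.909]
 [-1.     0.    -0.001]]
oblong 6 [[680.4, 265.9], [664.0, 211.3], [660.4, 249.0], [638.2, 261.8], [586.0, 204.7], [582.8, 242.5]] mean [635.3 239.2   3. ] [np.int32(301), np.int32(923), np.int32(963), np.int32(1034), np.int32(986), np.int32(775)]
  rim [624.79 225.86 134.67  93.01   1.75]
long 4 [[651.0, -66.4], [642.5, 49.1], [604.1, -69.8], [595.6, 45.7]] mean [623.3 -10.4   3. ] [np.int32(934), np.int32(1010), np.int32(990), np.int32(967)]
  rim [624.37 -12.51 172.72 112.   -89.47]
square 6 [[523.6, -35.6], [517.9, 39.4], [503.8, -27.9], [498.5, 28.8], [447.0, -33.1], [441.7, 23.7]] mean [488.8  -0.8   3. ] [np.int32(797), np.int32(885), np.int32(1112), np.int32(1080), np.int32(996), np.int32(1118)]
  rim [477.87  -4.4  114.62 114.36 -88.86]
round 2 [[465.0, 274.4], [460.8, 231.0]] mean [462.9 252.7   3. ] [np.int32(307), np.int32(2222)]
  rim [461.68 230.25  88.45  85.94 -89.52]
cap 158 [ 638.3 -228.7  236.8] [ 638.72 -228.76   30.01   28.04    2.02]
kit 495 [ 632.4 -223.8  155.1] [ 635.78 -226.55   88.17   49.19   61.86]
[[322.20001220703125, 176.39999389648438], [332.1000061035156, 157.8000030517578], [366.1000061035156, 175.89999389648438], [356.20001220703125, 194.5]]
cryo 110 [ 610.3 -210.8  100.4] [ 616.39 -208.91   94.71   36.16   43.41]
film 335 [ 633.2 -202.7   55.6] [ 637.29 -229.86  128.76   66.66  -78.47]
beaker 673 [ 423. -249.   30.] [ 492. -181.   93.] [ 457. -219.   36.]
timer 569 [ 548. -414.   12.] [ 610. -346.   23.] [ 578. -381.   16.]
rack 7555 [ 458. -672.  100.] [ 782. -434.  379.] [ 589. -549.  308.]
```

```bash
cat > go.py <<'E'
import sys
from h import *
from plant import get_obs
o=get_obs(); M=R.from_euler("xyz",o["tcp_rot"]).as_matrix()
x,y,z=map(float,sys.argv[1:4]); 
d=M.T@(np.array([x,y,z])-o["tool_pos"])
j=np.degrees(np.arctan2(M[1,2],M[0,2]))
w=0
if len(sys.argv)>4: w=-((float(sys.argv[4])-j+90)%180-90)
print("t",o["time"],"pos",o["tool_pos"].round(1),"jaw",j.round(2),"F",o["contact_force"].round(1),"grip",round(o["grip_width"],1),"q1,q6",o["joint_positions"][[0,5]].round(2))
print("cm tx ty tz",(d/10).round(2),"dist",np.linalg.norm(d).round(),"wx",np.radians(w).round(3),"axis tilt",M[:,0].round(4))
E
python3 go.py 638 -228 275
python3 - <<'E'
from h import *
c=load("pics/top0.npz");P=c.cloud()
for v in range(140,170,4): print(v,P[v,165:200:8].round(0).tolist())
E
```

```text
t 0.1 pos [218.1 477.2 226.1] jaw 65.43 F [ 0.3  0.6 -0.1] grip 91.7 q1,q6 [ 1.   -0.15]
cm tx ty tz [ -4.84 -67.51 -46.68] dist 822.0 wx 0.0 axis tilt [-7.0e-04 -1.2e-03 -1.0e+00]
140 [[734.0, 203.0, 81.0], [735.0, 184.0, 79.0], [735.0, 165.0, 80.0], [736.0, 146.0, 75.0], [744.0, 131.0, 43.0]]
144 [[725.0, 204.0, 78.0], [726.0, 185.0, 72.0], [727.0, 166.0, 70.0], [727.0, 146.0, 69.0], [732.0, 129.0, 53.0]]
148 [[716.0, 205.0, 72.0], [718.0, 187.0, 65.0], [718.0, 167.0, 65.0], [718.0, 147.0, 66.0], [722.0, 129.0, 52.0]]
152 [[708.0, 206.0, 65.0], [709.0, 188.0, 58.0], [709.0, 167.0, 62.0], [710.0, 148.0, 57.0], [715.0, 131.0, 36.0]]
156 [[703.0, 211.0, 41.0], [704.0, 192.0, 37.0], [705.0, 172.0, 34.0], [707.0, 153.0, 26.0], [708.0, 134.0, 19.0]]
160 [[698.0, 217.0, 14.0], [702.0, 200.0, -4.0], [692.0, 170.0, 44.0], [701.0, 157.0, 2.0], [702.0, 136.0, 1.0]]
164 [[691.0, 220.0, -1.0], [691.0, 199.0, -1.0], [692.0, 179.0, -5.0], [692.0, 157.0, -3.0], [690.0, 136.0, 4.0]]
168 [[677.0, 216.0, 13.0], [678.0, 197.0, 8.0], [681.0, 178.0, -2.0], [680.0, 157.0, -0.0], [680.0, 136.0, 1.0]]
```

```bash
python3 -m creep '[{"tx":-4.8,"ty":-27,"tz":-18.7},{"tx":-4.8,"ty":-27,"tz":-18.7},{"tx":-4.8,"ty":-27,"tz":-18.7},{"tx":-4.8,"ty":-27,"tz":-18.7},{"tx":-4.8,"ty":-27,"tz":-18.7},{"tx":-4.8,"ty":-27,"tz":-18.7},{"tx":-4.8,"ty":-27,"tz":-18.7},{"tx":-4.8,"ty":-27,"tz":-18.7}]'; python3 go.py 638 -228 275
```

```text
t 0.1 pos [218.1 477.2 226.1] jaw 65.43 F [ 0.3  0.6 -0.1] grip 91.7 q1,q6 [ 1.   -0.15]
cm tx ty tz [ -4.84 -67.51 -46.68] dist 822.0 wx 0.0 axis tilt [-7.0e-04 -1.2e-03 -1.0e+00]validation failed for argument at $[0]...
```

```bash
python3 -m creep '[{"tx":-4.8,"ty":-27,"tz":-18.7,"wx":0,"wy":0,"wz":0,"gripper":-1},{"tx":-4.8,"ty":-27,"tz":-18.7,"wx":0,"wy":0,"wz":0,"gripper":-1}]'; python3 go.py 638 -228 275
```

```text
time: 0.27
tool_pos: [259.6, 406.4, 237.8]
tcp_rot: [2.819, 1.569, -2.318]
contact_force: [1.0, 0.5, 0.2]
grip_width: 91.8
t 0.2667 pos [259.6 406.4 237.8] jaw 65.67 F [1.  0.5 0.2] grip 91.8 q1,q6 [ 0.84 -0.3 ]
cm tx ty tz [ -3.68 -60.61 -42.22] dist 740.0 wx 0.0 axis tilt [-0.0013 -0.0014 -1.    ]
```

```bash
python3 -m creep '[{"tx":-3.7,"ty":-60,"tz":-42,"wx":0,"wy":0,"wz":0,"gripper":-1},{"tx":-3.7,"ty":-60,"tz":-42,"wx":0,"wy":0,"wz":0,"gripper":-1},{"tx":-3.7,"ty":-60,"tz":-42,"wx":0,"wy":0,"wz":0,"gripper":-1},{"tx":-3.7,"ty":-60,"tz":-42,"wx":0,"wy":0,"wz":0,"gripper":-1},{"tx":-3.7,"ty":-60,"tz":-42,"wx":0,"wy":0,"wz":0,"gripper":-1},{"tx":-3.7,"ty":-60,"tz":-42,"wx":0,"wy":0,"wz":0,"gripper":-1},{"tx":-3.7,"ty":-60,"tz":-42,"wx":0,"wy":0,"wz":0,"gripper":-1},{"tx":-3.7,"ty":-60,"tz":-42,"wx":0,"wy":0,"wz":0,"gripper":-1}]'; python3 go.py 638.5 -228.7 275
```

```text
time: 0.93
tool_pos: [429.5, 117.6, 255.6]
tcp_rot: [1.219, 1.571, 2.361]
contact_force: [1.1, 1.0, -0.3]
grip_width: 91.9
t 0.9333 pos [429.5 117.6 255.6] jaw 65.43 F [ 1.1  1.  -0.3] grip 91.9 q1,q6 [ 0.09 -1.05]
cm tx ty tz [ -1.95 -33.41 -22.8 ] dist 405.0 wx 0.0 axis tilt [-2.e-04  2.e-04 -1.e+00]
```

```bash
python3 -m creep '[{"tx":-2,"ty":-32,"tz":-22,"wx":0,"wy":0,"wz":0,"gripper":-1},{"tx":-2,"ty":-32,"tz":-22,"wx":0,"wy":0,"wz":0,"gripper":-1},{"tx":-2,"ty":-32,"tz":-22,"wx":0,"wy":0,"wz":0,"gripper":-1},{"tx":-2,"ty":-32,"tz":-22,"wx":0,"wy":0,"wz":0,"gripper":-1},{"tx":-2,"ty":-32,"tz":-22,"wx":0,"wy":0,"wz":0,"gripper":-1},{"tx":-2,"ty":-32,"tz":-22,"wx":0,"wy":0,"wz":0,"gripper":-1},{"tx":-2,"ty":-32,"tz":-22,"wx":0,"wy":0,"wz":0,"gripper":-1},{"tx":-2,"ty":-32,"tz":-22,"wx":0,"wy":0,"wz":0,"gripper":-1}]'; python3 go.py 638.5 -228.7 275
```

```text
time: 1.6
tool_pos: [600.6, -167.9, 272.3]
tcp_rot: [1.396, 1.57, 2.538]
contact_force: [1.8, 0.0, 0.3]
grip_width: 91.9
t 1.6 pos [ 600.6 -167.9  272.3] jaw 65.42 F [1.8 0.  0.3] grip 91.9 q1,q6 [-0.4  -1.54]
cm tx ty tz [-0.27 -5.98 -3.95] dist 72.0 wx 0.0 axis tilt [-7.e-04  5.e-04 -1.e+00]
```

```bash
python3 go.py 638.5 -228.7 181
```

```text
t 1.6 pos [ 600.6 -167.9  272.3] jaw 65.42 F [1.8 0.  0.3] grip 91.9 q1,q6 [-0.4  -1.54]
cm tx ty tz [ 9.13 -5.98 -3.95] dist 116.0 wx 0.0 axis tilt [-7.e-04  5.e-04 -1.e+00]
```

```bash
python3 -m creep '[{"tx":0,"ty":0,"tz":0,"wx":0,"wy":0,"wz":0,"gripper":-1},{"tx":0,"ty":0,"tz":0,"wx":0,"wy":0,"wz":0,"gripper":-1},{"tx":0,"ty":0,"tz":0,"wx":0,"wy":0,"wz":0,"gripper":-1}]'; python3 go.py 638.5 -228.7 275
```

```text
time: 1.85
tool_pos: [599.7, -165.8, 271.8]
tcp_rot: [1.376, 1.569, 2.517]
contact_force: [-0.3, 0.1, 0.7]
grip_width: 91.4
t 1.85 pos [ 599.7 -165.8  271.8] jaw 65.41 F [-0.3  0.1  0.7] grip 91.4 q1,q6 [-0.39 -1.53]
cm tx ty tz [-0.33 -6.14 -4.11] dist 74.0 wx 0.0 axis tilt [-0.0017  0.0012 -1.    ]
```

```bash
python3 -m creep '[{"tx":-0.2,"ty":-3.1,"tz":-2.05,"wx":0,"wy":0,"wz":0,"gripper":-1},{"tx":-0.2,"ty":-6.15,"tz":-4.1,"wx":0,"wy":0,"wz":0,"gripper":-1},{"tx":-0.2,"ty":-6.15,"tz":-4.1,"wx":0,"wy":0,"wz":0,"gripper":-1},{"tx":-0.2,"ty":-6.15,"tz":-4.1,"wx":0,"wy":0,"wz":0,"gripper":-1}]'; python3 go.py 638.5 -228.7 181;  python3 - <<'E'
from plant import *
import cv2,numpy as np
for n in("top","side"):
    c=capture(n); np.savez(f"pics/{n}1.npz",**c)
    b=(280,120,400,240) if n=="top" else (260,120,440,320)
    i=c["frame"][b[1]:b[3],b[0]:b[2],::-1]; cv2.imwrite(f"pics/{n}1c.png",cv2.resize(i,None,fx=3,fy=3,interpolation=cv2.INTER_CUBIC))
E
```

```text
time: 2.18
tool_pos: [639.0, -228.6, 273.7]
tcp_rot: [1.337, 1.569, 2.479]
contact_force: [0.1, 0.7, -0.3]
grip_width: 91.1
t 2.1833 pos [ 639.  -228.6  273.7] jaw 65.42 F [ 0.1  0.7 -0.3] grip 91.1 q1,q6 [-0.46 -1.6 ]
cm tx ty tz [ 9.27  0.03 -0.03] dist 93.0 wx 0.0 axis tilt [-0.0014  0.0011 -1.    ]
```

View pics/side1c.png

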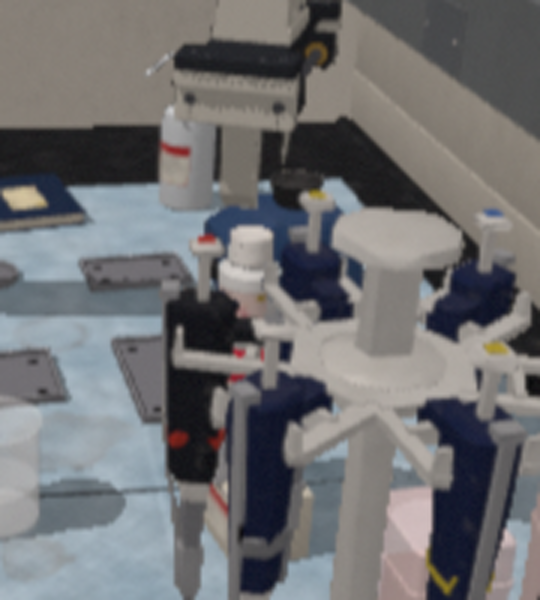

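The gripper (crop ~(240,180)) is right above the jar cap (~(250,240)). Descending and gripping.

```bash
python3 -m creep '[{"tx":3,"ty":0,"tz":0,"wx":0,"wy":0,"wz":0,"gripper":-1},{"tx":6,"ty":0,"tz":0,"wx":0,"wy":0,"wz":0,"gripper":-1},{"tx":8,"ty":0,"tz":0,"wx":0,"wy":0,"wz":0,"gripper":-1},{"tx":9.2,"ty":0,"tz":0,"wx":0,"wy":0,"wz":0,"gripper":-1},{"tx":9.2,"ty":0,"tz":0,"wx":0,"wy":0,"wz":0,"gripper":-1}]'; python3 -m creep '[{"tx":0,"ty":0,"tz":0,"wx":0,"wy":0,"wz":0,"gripper":0},{"tx":0,"ty":0,"tz":0,"wx":0,"wy":0,"wz":0,"gripper":0.2},{"tx":0,"ty":0,"tz":0,"wx":0,"wy":0,"wz":0,"gripper":1},{"tx":0,"ty":0,"tz":0,"wx":0,"wy":0,"wz":0,"gripper":1},{"tx":0,"ty":0,"tz":0,"wx":0,"wy":0,"wz":0,"gripper":1},{"tx":0,"ty":0,"tz":0,"wx":0,"wy":0,"wz":0,"gripper":1}]';
```

```text
time: 2.7
tool_pos: [637.3, -226.2, 180.3]
tcp_rot: [1.469, 1.565, 2.613]
contact_force: [-0.2, 0.6, -0.1]
grip_width: 91.9
time: 3.2
tool_pos: [639.1, -228.9, 183.3]
tcp_rot: [-1.508, 1.57, -0.366]
contact_force: [-0.9, -0.1, -0.3]
grip_width: 56.3
```

```bash
python3 -m creep '[{"tx":0,"ty":0,"tz":0,"wx":0,"wy":0,"wz":0,"gripper":1},{"tx":0,"ty":0,"tz":0,"wx":0,"wy":0,"wz":0,"gripper":1},{"tx":0,"ty":0,"tz":0,"wx":0,"wy":0,"wz":0,"gripper":1},{"tx":0,"ty":0,"tz":0,"wx":0,"wy":0,"wz":0,"gripper":1},{"tx":0,"ty":0,"tz":0,"wx":0,"wy":0,"wz":0,"gripper":1}]';
```

```text
time: 3.62
tool_pos: [639.0, -228.9, 182.7]
tcp_rot: [1.523, 1.571, 2.665]
contact_force: [-1.2, -0.0, 1.0]
grip_width: 41.9
```

```bash
python3 -m creep '[{"tx":-0.7,"ty":0,"tz":0,"wx":0,"wy":0,"wz":0,"gripper":1},{"tx":-2,"ty":0,"tz":0,"wx":0,"wy":0,"wz":0,"gripper":1},{"tx":-4,"ty":0,"tz":0,"wx":0,"wy":0,"wz":0,"gripper":1},{"tx":-4.5,"ty":0,"tz":0,"wx":0,"wy":0,"wz":0,"gripper":1},{"tx":-4.5,"ty":0,"tz":0,"wx":0,"wy":0,"wz":0,"gripper":1}]';  python3 go.py 460.8 231 225;python3 - <<'E'
from plant import *
import cv2,numpy as np
for n in("top","side"):
    c=capture(n); np.savez(f"pics/{n}2.npz",**c)
    b=(280,120,400,240) if n=="top" else (260,120,440,320)
    i=c["frame"][b[1]:b[3],b[0]:b[2],::-1]; cv2.imwrite(f"pics/{n}2c.png",cv2.resize(i,None,fx=3,fy=3,interpolation=cv2.INTER_CUBIC))
E
```

```text
time: 4.03
tool_pos: [639.9, -229.2, 229.9]
tcp_rot: [-1.552, 1.567, -0.41]
contact_force: [0.6, 0.7, -1.2]
grip_width: 41.9
t 4.0333 pos [ 639.9 -229.2  229.9] jaw 65.44 F [ 0.6  0.7 -1.2] grip 41.9 q1,q6 [-0.46 -1.6 ]
cm tx ty tz [ 0.35 35.42 34.41] dist 494.0 wx 0.0 axis tilt [ 0.0038 -0.0017 -1.    ]
```

View pics/side2c.png

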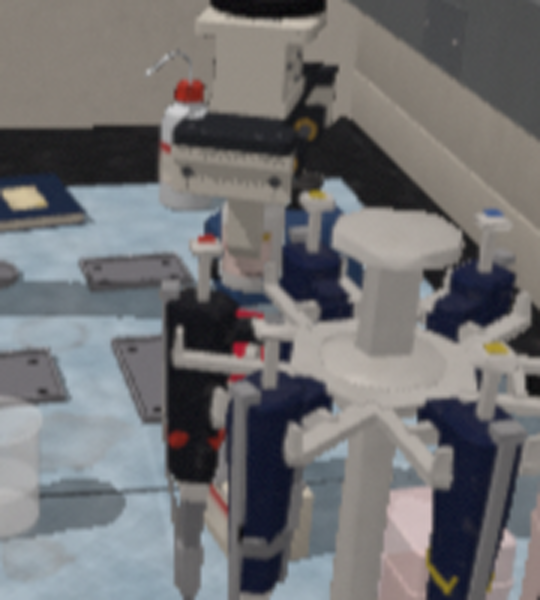

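The jar is lifted with the gripper, its underside at ~(245,285); the stack stays below. Carrying it over.

```bash
python3 -m creep '[{"tx":0,"ty":0.9,"tz":0.9,"wx":0,"wy":0,"wz":0,"gripper":1},{"tx":0,"ty":2.8,"tz":2.7,"wx":0,"wy":0,"wz":0,"gripper":1},{"tx":0,"ty":5.2,"tz":5,"wx":0,"wy":0,"wz":0,"gripper":1},{"tx":0,"ty":7.7,"tz":7.5,"wx":0,"wy":0,"wz":0,"gripper":1},{"tx":0,"ty":10.3,"tz":10,"wx":0,"wy":0,"wz":0,"gripper":1},{"tx":0,"ty":12.8,"tz":12.5,"wx":0,"wy":0,"wz":0,"gripper":1},{"tx":0,"ty":15.4,"tz":15,"wx":0,"wy":0,"wz":0,"gripper":1},{"tx":0,"ty":18,"tz":17.5,"wx":0,"wy":0,"wz":0,"gripper":1}]'; python3 go.py 460.8 231 225
```

```text
time: 4.8
tool_pos: [546.5, 6.6, 226.4]
tcp_rot: [1.796, 1.569, 2.937]
contact_force: [0.4, 0.6, -1.1]
grip_width: 42.0
t 4.8 pos [546.5   6.6 226.4] jaw 65.41 F [ 0.4  0.6 -1.1] grip 42.0 q1,q6 [-0.13 -1.27]
cm tx ty tz [ 0.17 17.13 16.84] dist 240.0 wx 0.0 axis tilt [-2.2e-03  5.0e-04 -1.0e+00]
```

```bash
python3 -m creep '[{"tx":0,"ty":2.6,"tz":2.5,"wx":0,"wy":0,"wz":0,"gripper":1},{"tx":0,"ty":5.2,"tz":5,"wx":0,"wy":0,"wz":0,"gripper":1},{"tx":0,"ty":7.7,"tz":7.5,"wx":0,"wy":0,"wz":0,"gripper":1},{"tx":0,"ty":10.3,"tz":10,"wx":0,"wy":0,"wz":0,"gripper":1},{"tx":0,"ty":12.8,"tz":12.5,"wx":0,"wy":0,"wz":0,"gripper":1},{"tx":0,"ty":15.2,"tz":14.9,"wx":0,"wy":0,"wz":0,"gripper":1},{"tx":0,"ty":16.5,"tz":16.3,"wx":0,"wy":0,"wz":0,"gripper":1},{"tx":0,"ty":16.8,"tz":16.6,"wx":0,"wy":0,"wz":0,"gripper":1}]'; python3 -m creep '[{"tx":0,"ty":0,"tz":0,"wx":0,"wy":0,"wz":0,"gripper":1},{"tx":0,"ty":0,"tz":0,"wx":0,"wy":0,"wz":0,"gripper":1}]'; python3 go.py 460.8 231 225
python3 - <<'E'
from plant import *
import cv2,numpy as np
for n in("top","side"):
    c=capture(n); np.savez(f"pics/{n}3.npz",**c)
    b=(100,180,250,320) if n=="top" else (200,100,360,240)
    i=c["frame"][b[1]:b[3],b[0]:b[2],::-1]; cv2.imwrite(f"pics/{n}3c.png",cv2.resize(i,None,fx=4,fy=4,interpolation=cv2.INTER_CUBIC))
E
```

```text
time: 5.47
tool_pos: [462.3, 228.7, 226.7]
tcp_rot: [1.82, 1.569, 2.966]
contact_force: [-0.7, -0.4, -1.5]
grip_width: 41.5
time: 5.63
tool_pos: [464.2, 225.3, 227.1]
tcp_rot: [2.749, 1.57, -2.392]
contact_force: [0.6, 0.0, -1.2]
grip_width: 41.8
t 5.6333 pos [464.2 225.3 227.1] jaw 65.45 F [ 0.6  0.  -1.2] grip 41.8 q1,q6 [ 0.3  -0.84]
cm tx ty tz [0.21 0.55 0.37] dist 7.0 wx 0.0 axis tilt [-9.e-04 -9.e-04 -1.e+00]
```

View pics/side3c.png

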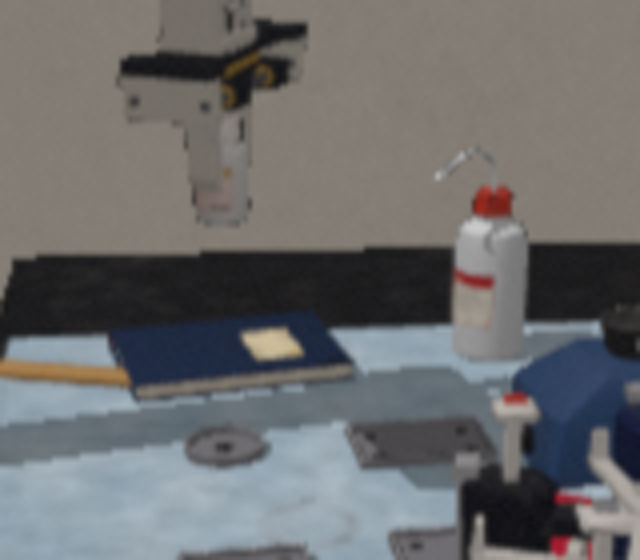

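View pics/top3c.png

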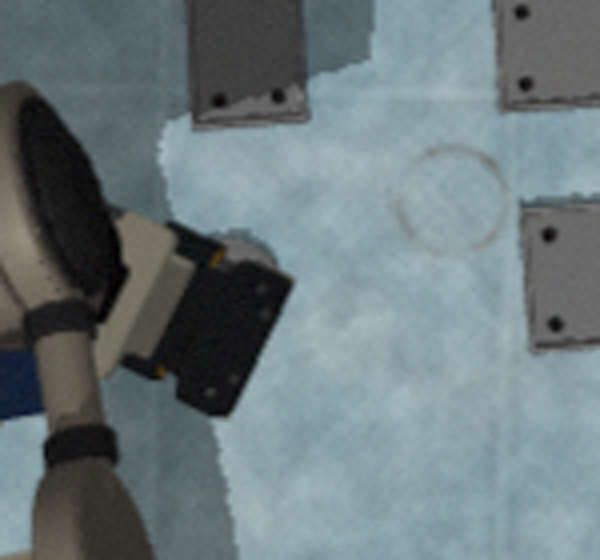

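```bash
python3 - <<'E'
from h import *
c=load("pics/side3.npz"); print(c.plane(np.array([256.2]),np.array([211.7]),3.), c.proj([461,231,3]), c.proj([461,231,199]))
d=dots(c,(240,200,275,222),1); print([(x,c.plane(x[0],x[1],3.).round(1)) for x in d])
for b in [(282,200,330,222),(240,232,290,260)]:
  d=dots(c,b,4); print([(c.plane(x[0],x[1],3.).round(1).tolist(),int(x[2])) for x in d])
E
python3 go.py 460.8 231 60
```

```text
[[462.63537052 224.97657111   3.        ]] [255.65365727 210.96358759] [253.93689435 153.55517597]
[((np.float64(255.52370058565154), np.float64(211.42487188872622), np.int32(683)), array([460.5, 227.4,   3. ]))]
[([579.5, 249.4, 3.0], 887), ([578.9, 186.7, 3.0], 444)]
[([498.2, 25.9, 3.0], 403), ([441.7, 20.0, 3.0], 417), ([446.7, -33.9, 3.0], 261)]
t 5.7333 pos [464.7 224.7 227.4] jaw 65.35 F [-0.3 -0.7 -0.2] grip 42.3 q1,q6 [ 0.3  -0.84]
cm tx ty tz [16.74  0.61  0.42] dist 168.0 wx 0.0 axis tilt [-5.e-04 -5.e-04 -1.e+00]
```

```bash
python3 -m creep '[{"tx":1,"ty":0.3,"tz":0.2,"wx":0,"wy":0,"wz":0,"gripper":1},{"tx":3.5,"ty":0.55,"tz":0.35,"wx":0,"wy":0,"wz":0,"gripper":1},{"tx":6.5,"ty":0.55,"tz":0.35,"wx":0,"wy":0,"wz":0,"gripper":1},{"tx":9.5,"ty":0.55,"tz":0.35,"wx":0,"wy":0,"wz":0,"gripper":1},{"tx":12.5,"ty":0.55,"tz":0.35,"wx":0,"wy":0,"wz":0,"gripper":1},{"tx":15.2,"ty":0.55,"tz":0.35,"wx":0,"wy":0,"wz":0,"gripper":1},{"tx":16.4,"ty":0.55,"tz":0.35,"wx":0,"wy":0,"wz":0,"gripper":1},{"tx":16.7,"ty":0.55,"tz":0.35,"wx":0,"wy":0,"wz":0,"gripper":1}]'; python3 -m creep '[{"tx":0,"ty":0,"tz":0,"wx":0,"wy":0,"wz":0,"gripper":1},{"tx":0,"ty":0,"tz":0,"wx":0,"wy":0,"wz":0,"gripper":1}]';python3 go.py 460.8 230 31
python3 - <<'E'
from plant import *
import cv2,numpy as np
for n in("top","side"):
    c=capture(n); np.savez(f"pics/{n}4.npz",**c)
    b=(100,180,250,320) if n=="top" else (200,130,300,240)
    i=c["frame"][b[1]:b[3],b[0]:b[2],::-1]; cv2.imwrite(f"pics/{n}4c.png",cv2.resize(i,None,fx=5,fy=5,interpolation=cv2.INTER_CUBIC))
E
```

```text
time: 6.4
tool_pos: [459.7, 229.6, 58.1]
tcp_rot: [2.341, 1.566, -2.802]
contact_force: [-0.8, 1.2, -0.1]
grip_width: 42.1
time: 6.57
tool_pos: [461.8, 231.0, 61.5]
tcp_rot: [-0.833, 1.569, 0.308]
contact_force: [0.7, -0.0, -0.9]
grip_width: 42.0
t 6.5667 pos [461.8 231.   61.5] jaw 65.37 F [ 0.7 -0.  -0.9] grip 42.0 q1,q6 [ 0.32 -0.83]
cm tx ty tz [ 3.05  0.05 -0.14] dist 31.0 wx 0.0 axis tilt [ 1.4e-03  4.0e-04 -1.0e+00]
```

View pics/side4c.png

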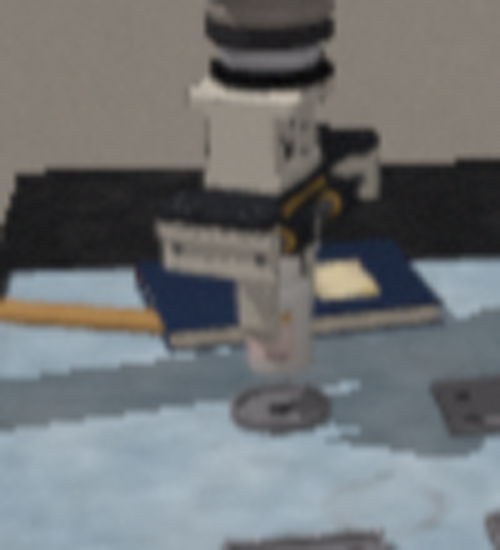

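The jar hangs vertically just above the round tray (jar bottom ~(280,372), tray centre ~(282,407)).

```bash
python3 -m creep '[{"tx":0.8,"ty":0,"tz":0,"wx":0,"wy":0,"wz":0,"gripper":1},{"tx":1.8,"ty":0,"tz":0,"wx":0,"wy":0,"wz":0,"gripper":1},{"tx":2.5,"ty":0,"tz":0,"wx":0,"wy":0,"wz":0,"gripper":1},{"tx":2.8,"ty":0,"tz":0,"wx":0,"wy":0,"wz":0,"gripper":1},{"tx":2.8,"ty":0,"tz":0,"wx":0,"wy":0,"wz":0,"gripper":1},{"tx":2.8,"ty":0,"tz":0,"wx":0,"wy":0,"wz":0,"gripper":1}]';python3 -m creep '[{"tx":0.1,"ty":0,"tz":0,"wx":0,"wy":0,"wz":0,"gripper":1},{"tx":0.1,"ty":0,"tz":0,"wx":0,"wy":0,"wz":0,"gripper":1},{"tx":0.1,"ty":0,"tz":0,"wx":0,"wy":0,"wz":0,"gripper":1}]'
```

```text
time: 7.17
tool_pos: [460.6, 231.5, 32.4]
tcp_rot: [2.253, 1.57, -2.888]
contact_force: [0.7, -0.6, -0.7]
grip_width: 42.3
time: 7.42
tool_pos: [460.9, 231.5, 32.0]
tcp_rot: [-0.727, 1.57, 0.415]
contact_force: [-0.2, -0.3, -1.8]
grip_width: 42.3
```

```bash
for i in 1 2 3; do python3 -m creep '[{"tx":0.1,"ty":0,"tz":0,"wx":0,"wy":0,"wz":0,"gripper":1},{"tx":0.1,"ty":0,"tz":0,"wx":0,"wy":0,"wz":0,"gripper":1}]' | grep -E "pos|force"; done
```

```text
tool_pos: [460.8, 231.5, 30.8]
contact_force: [-0.1, 0.1, -1.6]
tool_pos: [460.9, 231.5, 30.2]
contact_force: [-1.2, -0.4, 3.9]
tool_pos: [461.0, 231.5, 30.2]
contact_force: [-4.1, -1.8, 13.5]
```

```bash
python3 -m creep '[{"tx":-0.1,"ty":0,"tz":0,"wx":0,"wy":0,"wz":0,"gripper":1},{"tx":-0.1,"ty":0,"tz":0,"wx":0,"wy":0,"wz":0,"gripper":-0.1},{"tx":-0.1,"ty":0,"tz":0,"wx":0,"wy":0,"wz":0,"gripper":-0.6},{"tx":-0.1,"ty":0,"tz":0,"wx":0,"wy":0,"wz":0,"gripper":-0.6},{"tx":-0.1,"ty":0,"tz":0,"wx":0,"wy":0,"wz":0,"gripper":-0.6},{"tx":-0.1,"ty":0,"tz":0,"wx":0,"wy":0,"wz":0,"gripper":-0.6}]'
python3 go.py 461 231 260
```

```text
time: 8.42
tool_pos: [460.7, 231.4, 29.6]
tcp_rot: [2.121, 1.571, -3.02]
contact_force: [-0.4, -0.6, -0.3]
grip_width: 70.5
t 8.4167 pos [460.7 231.4  29.6] jaw 65.43 F [-0.4 -0.6 -0.3] grip 70.5 q1,q6 [ 0.32 -0.83]
cm tx ty tz [-23.04  -0.04  -0.03] dist 230.0 wx 0.0 axis tilt [-2.e-04 -0.e+00 -1.e+00]
```

```bash
python3 -m creep '[{"tx":-2,"ty":0,"tz":0,"wx":0,"wy":0,"wz":0,"gripper":-0.6},{"tx":-5,"ty":0,"tz":0,"wx":0,"wy":0,"wz":0,"gripper":-0.6},{"tx":-9,"ty":0,"tz":0,"wx":0,"wy":0,"wz":0,"gripper":-1},{"tx":-13,"ty":0,"tz":0,"wx":0,"wy":0,"wz":0,"gripper":-1},{"tx":-17,"ty":0,"tz":0,"wx":0,"wy":0,"wz":0,"gripper":-1},{"tx":-18,"ty":0,"tz":0,"wx":0,"wy":0,"wz":0,"gripper":-1}]'
python3 go.py 635.8 -226.6 200 -28.1
python3 - <<'E'
from plant import *
from h import *
d={}
for n in("top","side"):
    c=capture(n); np.savez(f"pics/{n}5.npz",**c); d[n]=c["frame"][:,:,::-1]
cv2.imwrite("pics/a5.png",np.hstack([cv2.resize(d["top"][140:280,120:400],None,fx=1.9,fy=1.9),cv2.resize(d["side"][150:290,200:320],None,fx=1.9,fy=1.9)]))
c=load("pics/top5.npz")
hsv=cv2.cvtColor(c.img,cv2.COLOR_RGB2HSV)
red=((hsv[...,0]<10)|(hsv[...,0]>170))&(hsv[...,1]>150)
box=np.zeros((420,560),bool); box[140:220,300:380]=1
for nm,z,t,mk in[("kit",155,6,box&red),("cryo",100,6,box),("film",56,6,box)]:
    P,m=facexy(c,z,t,mk); print(nm,m.sum(),P[m].mean(0).round(1),rect(P[m][:,:2]))
E
```

```text
time: 8.92
tool_pos: [463.2, 232.3, 216.1]
tcp_rot: [-0.815, 1.56, 0.328]
contact_force: [0.8, -0.5, -0.2]
grip_width: 91.0
t 8.9167 pos [463.2 232.3 216.1] jaw 65.44 F [ 0.8 -0.5 -0.2] grip 91.0 q1,q6 [ 0.32 -0.83]
cm tx ty tz [  1.63 -34.76 -34.58] dist 491.0 wx -1.509 axis tilt [ 0.01    0.0034 -0.9999]
kit 806 [ 635.2 -226.5  155.2] [ 636.17 -226.78   88.09   49.86   62.11]
cryo 133 [ 619.9 -216.6   99.9] [ 635.8  -218.23   84.07   71.23    0.88]
film 348 [ 635.7 -206.8   55.8] [ 637.88 -229.55  128.4    65.39  -78.36]
```

View pics/a5.png

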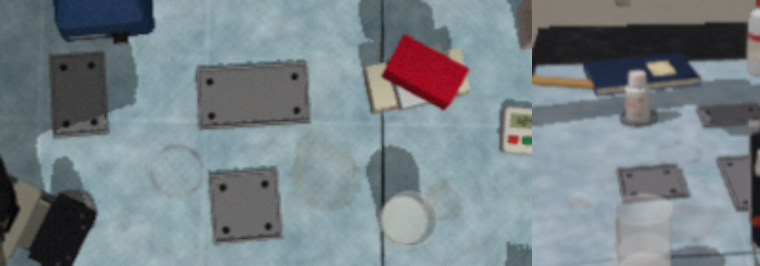

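The jar stands upright in the round tray (right half, ~(637,100)); the red box top is now clear. Next: the red box, turned so joint 6 stays mid-range.

```bash
python3 -m creep '[{"tx":0,"ty":-2,"tz":-2,"wx":0.1,"wy":0,"wz":0,"gripper":-1},{"tx":0,"ty":-4.5,"tz":-4.5,"wx":0.2,"wy":0,"wz":0,"gripper":-1},{"tx":0,"ty":-7,"tz":-7,"wx":0.3,"wy":0,"wz":0,"gripper":-1},{"tx":0,"ty":-9.5,"tz":-9.5,"wx":0.4,"wy":0,"wz":0,"gripper":-1},{"tx":0,"ty":-12,"tz":-12,"wx":0.5,"wy":0,"wz":0,"gripper":-1},{"tx":0,"ty":-14.5,"tz":-14.5,"wx":0.6,"wy":0,"wz":0,"gripper":-1},{"tx":0,"ty":-17,"tz":-17,"wx":0.7,"wy":0,"wz":0,"gripper":-1},{"tx":0,"ty":-19.5,"tz":-19.5,"wx":0.8,"wy":0,"wz":0,"gripper":-1}]'
python3 go.py 636 -226.7 205 -28.1
```

```text
time: 9.68
tool_pos: [556.4, -28.6, 207.2]
tcp_rot: [2.579, 1.567, 2.916]
contact_force: [1.1, 0.5, 0.1]
grip_width: 91.8
t 9.6833 pos [556.4 -28.6 207.2] jaw 19.3 F [1.1 0.5 0.1] grip 91.8 q1,q6 [-0.19 -0.53]
cm tx ty tz [  0.17 -21.33   0.96] dist 214.0 wx 0.827 axis tilt [-4.e-03  9.e-04 -1.e+00]
```

```bash
python3 -m creep '[{"tx":0,"ty":-3,"tz":0.2,"wx":0.11,"wy":0,"wz":0,"gripper":-1},{"tx":0,"ty":-6,"tz":0.4,"wx":0.22,"wy":0,"wz":0,"gripper":-1},{"tx":0,"ty":-9,"tz":0.6,"wx":0.33,"wy":0,"wz":0,"gripper":-1},{"tx":0,"ty":-12,"tz":0.7,"wx":0.44,"wy":0,"wz":0,"gripper":-1},{"tx":0,"ty":-15,"tz":0.8,"wx":0.55,"wy":0,"wz":0,"gripper":-1},{"tx":0,"ty":-18,"tz":0.9,"wx":0.66,"wy":0,"wz":0,"gripper":-1},{"tx":0,"ty":-20.5,"tz":0.9,"wx":0.77,"wy":0,"wz":0,"gripper":-1},{"tx":0,"ty":-21.3,"tz":0.9,"wx":0.82,"wy":0,"wz":0,"gripper":-1}]'
python3 -m creep '[{"tx":0,"ty":0,"tz":0,"wx":0,"wy":0,"wz":0,"gripper":-1},{"tx":0,"ty":0,"tz":0,"wx":0,"wy":0,"wz":0,"gripper":-1}]'
python3 go.py 636 -226.7 116 -28.1
```

```text
time: 10.35
tool_pos: [636.6, -228.2, 205.9]
tcp_rot: [-2.873, 1.567, 2.924]
contact_force: [-0.2, 0.3, -0.3]
grip_width: 91.8
time: 10.52
tool_pos: [636.1, -224.4, 207.0]
tcp_rot: [3.075, 1.567, 2.598]
contact_force: [0.3, -0.2, 0.1]
grip_width: 92.0
t 10.5167 pos [ 636.1 -224.4  207. ] jaw -27.33 F [ 0.3 -0.2  0.1] grip 92.0 q1,q6 [-0.45  0.02]
cm tx ty tz [ 9.1  -0.21  0.13] dist 91.0 wx 0.013 axis tilt [-0.0037  0.0022 -1.    ]
```

```bash
python3 -m creep '[{"tx":3,"ty":-0.2,"tz":0.1,"wx":0.013,"wy":0,"wz":0,"gripper":-1},{"tx":6,"ty":-0.2,"tz":0.1,"wx":0.013,"wy":0,"wz":0,"gripper":-1},{"tx":8,"ty":-0.2,"tz":0.1,"wx":0.013,"wy":0,"wz":0,"gripper":-1},{"tx":9,"ty":-0.2,"tz":0.1,"wx":0.013,"wy":0,"wz":0,"gripper":-1},{"tx":9,"ty":-0.2,"tz":0.1,"wx":0.013,"wy":0,"wz":0,"gripper":-1},{"tx":9,"ty":-0.2,"tz":0.1,"wx":0.013,"wy":0,"wz":0,"gripper":-1}]'
python3 go.py 636 -226.7 116 -28.1
python3 -m creep '[{"tx":0,"ty":0,"tz":0,"wx":0,"wy":0,"wz":0,"gripper":1},{"tx":0,"ty":0,"tz":0,"wx":0,"wy":0,"wz":0,"gripper":1},{"tx":0,"ty":0,"tz":0,"wx":0,"wy":0,"wz":0,"gripper":1},{"tx":0,"ty":0,"tz":0,"wx":0,"wy":0,"wz":0,"gripper":1},{"tx":0,"ty":0,"tz":0,"wx":0,"wy":0,"wz":0,"gripper":1},{"tx":0,"ty":0,"tz":0,"wx":0,"wy":0,"wz":0,"gripper":1},{"tx":0,"ty":0,"tz":0,"wx":0,"wy":0,"wz":0,"gripper":1},{"tx":0,"ty":0,"tz":0,"wx":0,"wy":0,"wz":0,"gripper":1}]'
```

```text
time: 11.02
tool_pos: [637.0, -226.1, 120.0]
tcp_rot: [2.569, 1.57, 2.08]
contact_force: [-0.8, -0.2, 0.9]
grip_width: 91.8
t 11.0167 pos [ 637.  -226.1  120. ] jaw -28.04 F [-0.8 -0.2  0.9] grip 91.8 q1,q6 [-0.45  0.03]
cm tx ty tz [ 0.4  -0.1  -0.06] dist 4.0 wx 0.001 axis tilt [-2.e-04  3.e-04 -1.e+00]
time: 11.68
tool_pos: [636.9, -226.9, 119.9]
tcp_rot: [0.361, 1.571, -0.13]
contact_force: [-0.5, 0.2, 1.5]
grip_width: 49.7
```

```bash
python3 -m creep '[{"tx":0,"ty":0,"tz":0,"wx":0,"wy":0,"wz":0,"gripper":1},{"tx":0,"ty":0,"tz":0,"wx":0,"wy":0,"wz":0,"gripper":1},{"tx":-0.7,"ty":0,"tz":0,"wx":0,"wy":0,"wz":0,"gripper":1},{"tx":-2,"ty":0,"tz":0,"wx":0,"wy":0,"wz":0,"gripper":1},{"tx":-4,"ty":0,"tz":0,"wx":0,"wy":0,"wz":0,"gripper":1},{"tx":-4.5,"ty":0,"tz":0,"wx":0,"wy":0,"wz":0,"gripper":1},{"tx":-4.5,"ty":0,"tz":0,"wx":0,"wy":0,"wz":0,"gripper":1}]'
python3 go.py 623.3 226.5 165 -85.2
python3 - <<'E'
from plant import *
import cv2,numpy as np
d={}
for n in("top","side"):
    c=capture(n); np.savez(f"pics/{n}6.npz",**c); d[n]=c["frame"][:,:,::-1]
cv2.imwrite("pics/a6.png",np.hstack([cv2.resize(d["top"][120:260,280:420],None,fx=2.8,fy=2.8),cv2.resize(d["side"][130:270,260:400],None,fx=2.8,fy=2.8)]))
E
```

```text
time: 12.27
tool_pos: [637.9, -227.3, 166.9]
tcp_rot: [0.065, 1.567, -0.426]
contact_force: [-0.0, 0.4, -1.1]
grip_width: 50.0
t 12.2667 pos [ 637.9 -227.3  166.9] jaw -28.13 F [-0.   0.4 -1.1] grip 50.0 q1,q6 [-0.46  0.04]
cm tx ty tz [  0.11  39.33 -22.68] dist 454.0 wx 0.996 axis tilt [ 0.0038 -0.0017 -1.    ]
```

View pics/a6.png

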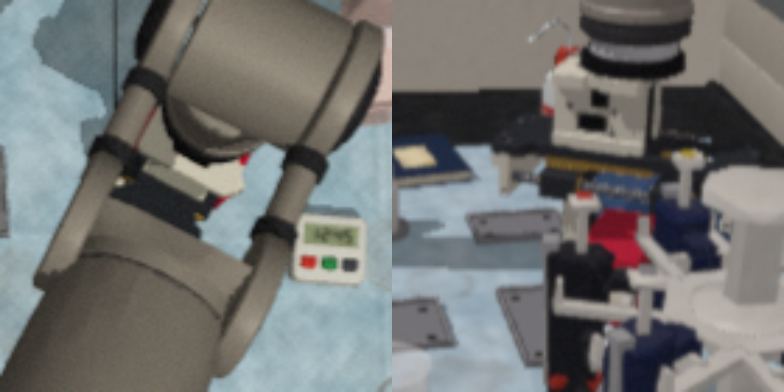

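The red box is lifted, level, in the gripper (right half ~(620,240)). Carrying it to the oblong tray with a turn of ~1.0 rad.

```bash
python3 -m creep '[{"tx":0,"ty":1,"tz":-0.6,"wx":0.03,"wy":0,"wz":0,"gripper":1},{"tx":0,"ty":3,"tz":-1.7,"wx":0.08,"wy":0,"wz":0,"gripper":1},{"tx":0,"ty":5.7,"tz":-3.3,"wx":0.15,"wy":0,"wz":0,"gripper":1},{"tx":0,"ty":8.4,"tz":-4.9,"wx":0.22,"wy":0,"wz":0,"gripper":1},{"tx":0,"ty":11.1,"tz":-6.4,"wx":0.29,"wy":0,"wz":0,"gripper":1},{"tx":0,"ty":13.8,"tz":-8,"wx":0.36,"wy":0,"wz":0,"gripper":1},{"tx":0,"ty":16.5,"tz":-9.5,"wx":0.43,"wy":0,"wz":0,"gripper":1},{"tx":0,"ty":19.2,"tz":-11,"wx":0.5,"wy":0,"wz":0,"gripper":1}]'
python3 go.py 623.3 226.5 165 -85.2
```

```text
time: 13.03
tool_pos: [629.5, -4.1, 163.2]
tcp_rot: [-2.332, 1.568, 2.956]
contact_force: [0.5, 0.6, 0.5]
grip_width: 49.7
t 13.0333 pos [629.5  -4.1 163.2] jaw -56.99 F [0.5 0.6 0.5] grip 49.7 q1,q6 [-0.13  0.87]
cm tx ty tz [ -0.16  12.05 -19.67] dist 231.0 wx 0.492 axis tilt [-2.5e-03  5.0e-04 -1.0e+00]
```

```bash
python3 -m creep '[{"tx":0,"ty":1.7,"tz":-2.8,"wx":0.07,"wy":0,"wz":0,"gripper":1},{"tx":0,"ty":3.4,"tz":-5.6,"wx":0.14,"wy":0,"wz":0,"gripper":1},{"tx":0,"ty":5.1,"tz":-8.4,"wx":0.21,"wy":0,"wz":0,"gripper":1},{"tx":0,"ty":6.8,"tz":-11.2,"wx":0.28,"wy":0,"wz":0,"gripper":1},{"tx":0,"ty":8.5,"tz":-14,"wx":0.35,"wy":0,"wz":0,"gripper":1},{"tx":0,"ty":10.2,"tz":-16.8,"wx":0.42,"wy":0,"wz":0,"gripper":1},{"tx":0,"ty":11.5,"tz":-18.9,"wx":0.47,"wy":0,"wz":0,"gripper":1},{"tx":0,"ty":11.9,"tz":-19.5,"wx":0.49,"wy":0,"wz":0,"gripper":1}]'
python3 -m creep '[{"tx":0,"ty":0,"tz":0,"wx":0,"wy":0,"wz":0,"gripper":1},{"tx":0,"ty":0,"tz":0,"wx":0,"wy":0,"wz":0,"gripper":1}]'
python3 go.py 623.3 226.5 50 -85.2
```

```text
time: 13.7
tool_pos: [621.6, 226.8, 163.0]
tcp_rot: [-1.98, 1.568, 2.823]
contact_force: [-1.1, -0.5, -0.4]
grip_width: 49.8
time: 13.87
tool_pos: [622.5, 222.7, 163.4]
tcp_rot: [-1.283, 1.569, -2.762]
contact_force: [0.5, 0.6, -1.0]
grip_width: 49.9
t 13.8667 pos [622.5 222.7 163.4] jaw -84.75 F [ 0.5  0.6 -1. ] grip 49.9 q1,q6 [0.23 1.71]
cm tx ty tz [11.33  0.14 -0.38] dist 113.0 wx 0.008 axis tilt [-2.1e-03 -9.0e-04 -1.0e+00]
```

```bash
python3 -m creep '[{"tx":1,"ty":0.1,"tz":-0.15,"wx":0.008,"wy":0,"wz":0,"gripper":1},{"tx":3.5,"ty":0.15,"tz":-0.3,"wx":0.008,"wy":0,"wz":0,"gripper":1},{"tx":6.5,"ty":0.15,"tz":-0.3,"wx":0.008,"wy":0,"wz":0,"gripper":1},{"tx":9.3,"ty":0.15,"tz":-0.3,"wx":0.008,"wy":0,"wz":0,"gripper":1},{"tx":10.8,"ty":0.15,"tz":-0.3,"wx":0.008,"wy":0,"wz":0,"gripper":1},{"tx":11.2,"ty":0.15,"tz":-0.3,"wx":0.008,"wy":0,"wz":0,"gripper":1},{"tx":11.2,"ty":0.15,"tz":-0.3,"wx":0.008,"wy":0,"wz":0,"gripper":1},{"tx":11.2,"ty":0.15,"tz":-0.3,"wx":0.008,"wy":0,"wz":0,"gripper":1}]'
python3 go.py 623.3 226 24 -85.2
python3 - <<'E'
from plant import *
import cv2,numpy as np
d={}
for n in("top","side"):
    c=capture(n); np.savez(f"pics/{n}7.npz",**c); d[n]=c["frame"][:,:,::-1]
cv2.imwrite("pics/a7.png",np.hstack([cv2.resize(d["top"][130:230,120:220],None,fx=3.9,fy=3.9),cv2.resize(d["side"][140:240,250:350],None,fx=3.9,fy=3.9)]))
E
```

```text
time: 14.53
tool_pos: [625.1, 225.1, 53.3]
tcp_rot: [1.732, 1.57, 0.242]
contact_force: [0.8, 0.3, -0.7]
grip_width: 49.9
t 14.5333 pos [625.1 225.1  53.3] jaw -85.37 F [ 0.8  0.3 -0.7] grip 49.9 q1,q6 [0.23 1.72]
cm tx ty tz [ 2.93 -0.17 -0.1 ] dist 29.0 wx -0.003 axis tilt [ 1.1e-03  3.0e-04 -1.0e+00]
```

View pics/a7.png

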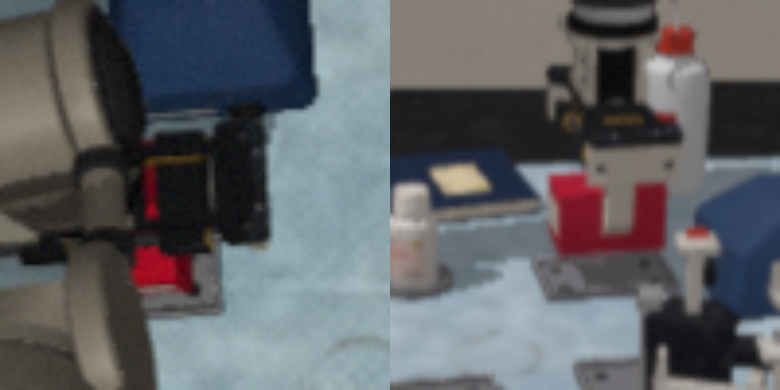

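The red box hangs level over the oblong tray, both in view and aligned with it (box (605,215), tray (610,275) in the right half).

```bash
python3 -m creep '[{"tx":0.8,"ty":-0.1,"tz":-0.05,"wx":0,"wy":0,"wz":0,"gripper":1},{"tx":1.8,"ty":-0.15,"tz":-0.05,"wx":0,"wy":0,"wz":0,"gripper":1},{"tx":2.5,"ty":-0.15,"tz":-0.05,"wx":0,"wy":0,"wz":0,"gripper":1},{"tx":2.8,"ty":-0.15,"tz":-0.05,"wx":0,"wy":0,"wz":0,"gripper":1},{"tx":2.8,"ty":-0.15,"tz":-0.05,"wx":0,"wy":0,"wz":0,"gripper":1},{"tx":2.8,"ty":-0.15,"tz":-0.05,"wx":0,"wy":0,"wz":0,"gripper":1}]'| grep -E "pos|force";for i in 1 2 ; do python3 -m creep '[{"tx":0.1,"ty":0,"tz":0,"wx":0,"wy":0,"wz":0,"gripper":1},{"tx":0.1,"ty":0,"tz":0,"wx":0,"wy":0,"wz":0,"gripper":1}]' | grep -E "pos|force"; done
```

```text
tool_pos: [622.7, 226.2, 24.3]
contact_force: [-0.4, 0.2, -0.3]
tool_pos: [623.1, 226.3, 24.0]
contact_force: [-0.3, 1.3, -0.1]
tool_pos: [622.9, 226.2, 22.9]
contact_force: [-0.1, 0.3, -0.3]
```

```bash
for i in 1 ; do python3 -m creep '[{"tx":0.1,"ty":0,"tz":0,"wx":0,"wy":0,"wz":0,"gripper":1},{"tx":0.1,"ty":0,"tz":0,"wx":0,"wy":0,"wz":0,"gripper":1}]' | grep -E "pos|force"; done
```

```text
tool_pos: [623.2, 226.2, 22.4]
contact_force: [-0.3, 0.2, 3.1]
```

```bash
python3 -m creep '[{"tx":0,"ty":0,"tz":0,"wx":0,"wy":0,"wz":0,"gripper":0.2},{"tx":0,"ty":0,"tz":0,"wx":0,"wy":0,"wz":0,"gripper":-0.2},{"tx":0,"ty":0,"tz":0,"wx":0,"wy":0,"wz":0,"gripper":-0.6},{"tx":0,"ty":0,"tz":0,"wx":0,"wy":0,"wz":0,"gripper":-0.6},{"tx":0,"ty":0,"tz":0,"wx":0,"wy":0,"wz":0,"gripper":-0.6},{"tx":0,"ty":0,"tz":0,"wx":0,"wy":0,"wz":0,"gripper":-0.6}]'
```

```text
time: 16.13
tool_pos: [622.8, 226.1, 21.6]
tcp_rot: [-1.64, 1.571, -3.13]
contact_force: [-0.1, 0.5, -0.6]
grip_width: 72.6
```

```bash
python3 -m creep '[{"tx":-2,"ty":0,"tz":0,"wx":0,"wy":0,"wz":0,"gripper":-0.6},{"tx":-5,"ty":0,"tz":0,"wx":0,"wy":0,"wz":0,"gripper":-0.6},{"tx":-8.5,"ty":0,"tz":0,"wx":0,"wy":0,"wz":0,"gripper":-1},{"tx":-12,"ty":0,"tz":0,"wx":0,"wy":0,"wz":0,"gripper":-1},{"tx":-14,"ty":0,"tz":0,"wx":0,"wy":0,"wz":0,"gripper":-1}]'
python3 - <<'E'
from plant import *
from h import *
d={}
for n in("top","side"):
    c=capture(n); np.savez(f"pics/{n}8.npz",**c); d[n]=c["frame"][:,:,::-1]
cv2.imwrite("pics/a8.png",np.hstack([cv2.resize(d["top"][140:280,120:400],None,fx=1.9,fy=1.9),cv2.resize(d["side"][150:290,220:340],None,fx=1.9,fy=1.9)]))
c=load("pics/top8.npz")
box=np.zeros((420,560),bool); box[140:220,300:380]=1
for nm,z,t,mk in[("cryo",100,4,box),("film",56,4,box)]:
    P,m=facexy(c,z,t,mk); print(nm,m.sum(),P[m].mean(0).round(1),rect(P[m][:,:2]))
b=c.img[150:220,305:380,::-1]; cv2.imwrite("pics/b8.png",cv2.resize(b,None,fx=7,fy=7,interpolation=cv2.INTER_CUBIC))
E
```

```text
time: 16.55
tool_pos: [624.1, 226.5, 166.2]
tcp_rot: [1.744, 1.565, 0.255]
contact_force: [1.1, 0.6, -0.3]
grip_width: 88.5
cryo 713 [ 637.  -227.5  100.1] [ 637.56 -227.42   68.85   68.21  -74.86]
film 444 [ 639.5 -223.7   56. ] [ 638.57 -229.53  128.2    63.67  -78.35]
```

View pics/a8.png

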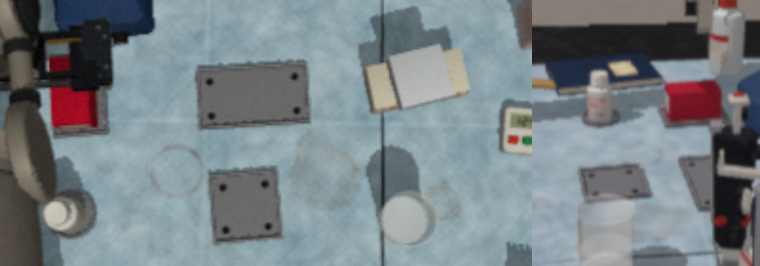

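View pics/b8.png

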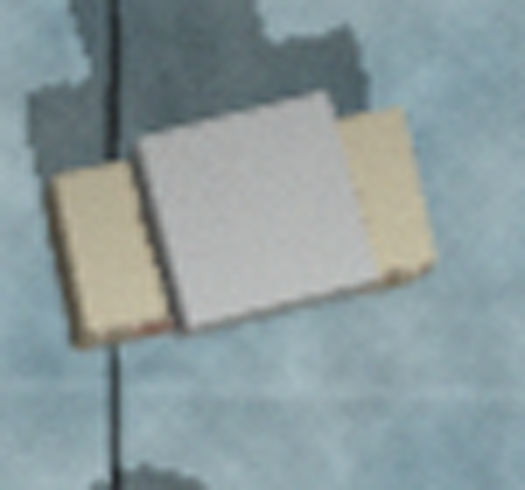

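Jar and red box both sit in their trays; the grey square box (centre ~(260,210) in the enlargement) measures 69×68 at z=100, as expected.

```bash
python3 go.py 637.5 -227.4 150 -74.9; python3 -m creep '[{"tx":0.2,"ty":-0.7,"tz":3,"wx":0,"wy":0,"wz":0,"gripper":-1},{"tx":0.4,"ty":-1.2,"tz":6.5,"wx":-0.02,"wy":0,"wz":0,"gripper":-1},{"tx":0.6,"ty":-1.5,"tz":10,"wx":-0.04,"wy":0,"wz":0,"gripper":-1},{"tx":0.6,"ty":-2,"tz":13.5,"wx":-0.06,"wy":0,"wz":0,"gripper":-1},{"tx":0.6,"ty":-2,"tz":17,"wx":-0.08,"wy":0,"wz":0,"gripper":-1},{"tx":0.6,"ty":-2,"tz":20.5,"wx":-0.1,"wy":0,"wz":0,"gripper":-1},{"tx":0.6,"ty":-2,"tz":24,"wx":-0.12,"wy":0,"wz":0,"gripper":-1},{"tx":0.6,"ty":-2,"tz":27.5,"wx":-0.14,"wy":0,"wz":0,"gripper":-1}]';  python3 go.py 637.5 -227.4 150 -74.9
```

```text
t 16.65 pos [625.1 226.8 166.9] jaw -85.31 F [ 0.4  0.2 -0.4] grip 91.2 q1,q6 [0.23 1.72]
cm tx ty tz [ 1.6  -2.5  45.37] dist 455.0 wx -0.182 axis tilt [ 0.009   0.0022 -1.    ]
time: 17.32
tool_pos: [624.6, -51.1, 154.4]
tcp_rot: [-2.043, 1.569, 2.892]
contact_force: [1.7, 0.3, -0.4]
grip_width: 91.8
t 17.3167 pos [624.6 -51.1 154.4] jaw -77.23 F [ 1.7  0.3 -0.4] grip 91.8 q1,q6 [-0.2   1.14]
cm tx ty tz [ 0.43 -2.64 17.48] dist 177.0 wx -0.041 axis tilt [-2.e-03  5.e-04 -1.e+00]
```

```bash
python3 -m creep '[{"tx":0,"ty":-0.5,"tz":3.5,"wx":-0.02,"wy":0,"wz":0,"gripper":-1},{"tx":0,"ty":-1,"tz":7,"wx":-0.04,"wy":0,"wz":0,"gripper":-1},{"tx":0,"ty":-1.6,"tz":10.5,"wx":-0.04,"wy":0,"wz":0,"gripper":-1},{"tx":0,"ty":-2.1,"tz":14,"wx":-0.04,"wy":0,"wz":0,"gripper":-1},{"tx":0,"ty":-2.6,"tz":16.8,"wx":-0.04,"wy":0,"wz":0,"gripper":-1},{"tx":0,"ty":-2.6,"tz":17.4,"wx":-0.04,"wy":0,"wz":0,"gripper":-1},{"tx":0,"ty":-2.6,"tz":17.4,"wx":-0.04,"wy":0,"wz":0,"gripper":-1},{"tx":0,"ty":-2.6,"tz":17.4,"wx":-0.04,"wy":0,"wz":0,"gripper":-1}]';  python3 go.py 637.5 -227.4 74 -74.9
```

```text
time: 17.98
tool_pos: [637.8, -224.3, 154.5]
tcp_rot: [-2.553, 1.568, 2.421]
contact_force: [-0.1, 0.3, 0.2]
grip_width: 91.7
t 17.9833 pos [ 637.8 -224.3  154.5] jaw -75.03 F [-0.1  0.3  0.2] grip 91.7 q1,q6 [-0.45  0.86]
cm tx ty tz [ 8.05 -0.1   0.3 ] dist 81.0 wx -0.002 axis tilt [-0.0018  0.0016 -1.    ]
```

```bash
python3 -m creep '[{"tx":1.5,"ty":-0.1,"tz":0.3,"wx":0,"wy":0,"wz":0,"gripper":-1},{"tx":3,"ty":-0.1,"tz":0.3,"wx":0,"wy":0,"wz":0,"gripper":-1},{"tx":5,"ty":-0.1,"tz":0.3,"wx":0,"wy":0,"wz":0,"gripper":-1},{"tx":7,"ty":-0.1,"tz":0.3,"wx":0,"wy":0,"wz":0,"gripper":-1},{"tx":7.8,"ty":-0.1,"tz":0.3,"wx":0,"wy":0,"wz":0,"gripper":-1},{"tx":7.8,"ty":-0.1,"tz":0.3,"wx":0,"wy":0,"wz":0,"gripper":-1},{"tx":7.8,"ty":-0.1,"tz":0.3,"wx":0,"wy":0,"wz":0,"gripper":-1}]';  python3 go.py 637.5 -227.4 74 -74.9
python3 -m creep '[{"tx":0,"ty":0,"tz":0,"wx":0,"wy":0,"wz":0,"gripper":1},{"tx":0,"ty":0,"tz":0,"wx":0,"wy":0,"wz":0,"gripper":1},{"tx":0,"ty":0,"tz":0,"wx":0,"wy":0,"wz":0,"gripper":1},{"tx":0,"ty":0,"tz":0,"wx":0,"wy":0,"wz":0,"gripper":1},{"tx":0,"ty":0,"tz":0,"wx":0,"wy":0,"wz":0,"gripper":1},{"tx":0,"ty":0,"tz":0,"wx":0,"wy":0,"wz":0,"gripper":1},{"tx":0,"ty":0,"tz":0,"wx":0,"wy":0,"wz":0,"gripper":1},{"tx":0,"ty":0,"tz":0,"wx":0,"wy":0,"wz":0,"gripper":1}]'
```

```text
time: 18.57
tool_pos: [638.4, -227.0, 77.9]
tcp_rot: [-2.852, 1.57, 2.123]
contact_force: [0.7, -0.8, 1.3]
grip_width: 92.1
t 18.5667 pos [ 638.4 -227.    77.9] jaw -74.92 F [ 0.7 -0.8  1.3] grip 92.1 q1,q6 [-0.45  0.85]
cm tx ty tz [ 0.39 -0.09  0.02] dist 4.0 wx -0.0 axis tilt [-2.e-04  4.e-04 -1.e+00]
time: 19.23
tool_pos: [638.4, -228.3, 78.5]
tcp_rot: [0.938, 1.57, -0.371]
contact_force: [-1.5, 0.0, 5.0]
grip_width: 68.4
```

```bash
python3 -m creep '[{"tx":0,"ty":0,"tz":0,"wx":0,"wy":0,"wz":0,"gripper":-0.7},{"tx":0,"ty":0,"tz":0,"wx":0,"wy":0,"wz":0,"gripper":-0.9},{"tx":0,"ty":0,"tz":0,"wx":0,"wy":0,"wz":0,"gripper":-0.9},{"tx":0.4,"ty":0,"tz":0,"wx":0,"wy":0,"wz":0,"gripper":-0.9},{"tx":0.9,"ty":0,"tz":0,"wx":0,"wy":0,"wz":0,"gripper":-0.9},{"tx":0.9,"ty":0,"tz":0,"wx":0,"wy":0,"wz":0,"gripper":-0.9},{"tx":0.9,"ty":0,"tz":0,"wx":0,"wy":0,"wz":0,"gripper":-0.9}]'
python3 -m creep '[{"tx":0,"ty":0,"tz":0,"wx":0,"wy":0,"wz":0,"gripper":1},{"tx":0,"ty":0,"tz":0,"wx":0,"wy":0,"wz":0,"gripper":1},{"tx":0,"ty":0,"tz":0,"wx":0,"wy":0,"wz":0,"gripper":1},{"tx":0,"ty":0,"tz":0,"wx":0,"wy":0,"wz":0,"gripper":1},{"tx":0,"ty":0,"tz":0,"wx":0,"wy":0,"wz":0,"gripper":1},{"tx":0,"ty":0,"tz":0,"wx":0,"wy":0,"wz":0,"gripper":1},{"tx":0,"ty":0,"tz":0,"wx":0,"wy":0,"wz":0,"gripper":1},{"tx":0,"ty":0,"tz":0,"wx":0,"wy":0,"wz":0,"gripper":1}]'
```

```text
time: 19.82
tool_pos: [637.7, -228.0, 67.8]
tcp_rot: [-2.333, 1.569, 2.641]
contact_force: [-0.5, -0.5, 0.9]
grip_width: 87.3
time: 20.48
tool_pos: [638.2, -228.2, 68.9]
tcp_rot: [1.096, 1.57, -0.213]
contact_force: [-0.6, 0.0, 0.9]
grip_width: 68.4
```

Good grip at 68.4 mm. Lift, then go over the square tray (472.8, −2.5), jaw −84.7°.

```bash
python3 -m creep '[{"tx":-0.5,"ty":0,"tz":0,"wx":0,"wy":0,"wz":0,"gripper":1},{"tx":-1.5,"ty":0,"tz":0,"wx":0,"wy":0,"wz":0,"gripper":1},{"tx":-3.5,"ty":0,"tz":0,"wx":0,"wy":0,"wz":0,"gripper":1},{"tx":-5.5,"ty":0,"tz":0,"wx":0,"wy":0,"wz":0,"gripper":1},{"tx":-6,"ty":0,"tz":0,"wx":0,"wy":0,"wz":0,"gripper":1},{"tx":-6,"ty":0,"tz":0,"wx":0,"wy":0,"wz":0,"gripper":1}]'
python3 go.py 472.8 -2.5 128 -84.7
python3 - <<'E'
from plant import *
import cv2,numpy as np
d={}
for n in("top","side"):
    c=capture(n); np.savez(f"pics/{n}9.npz",**c); d[n]=c["frame"][:,:,::-1]
cv2.imwrite("pics/a9.png",np.hstack([cv2.resize(d["top"][120:260,280:420],None,fx=2.8,fy=2.8),cv2.resize(d["side"][170:310,260:400],None,fx=2.8,fy=2.8)]))
E
```

```text
time: 20.98
tool_pos: [639.2, -228.7, 131.3]
tcp_rot: [0.878, 1.566, -0.431]
contact_force: [0.6, -0.2, -2.0]
grip_width: 68.2
t 20.9833 pos [ 639.2 -228.7  131.3] jaw -75.0 F [ 0.6 -0.2 -2. ] grip 68.2 q1,q6 [-0.46  0.85]
cm tx ty tz [  0.22 -10.22 -26.15] dist 281.0 wx 0.169 axis tilt [ 0.0042 -0.0019 -1.    ]
```

View pics/a9.png

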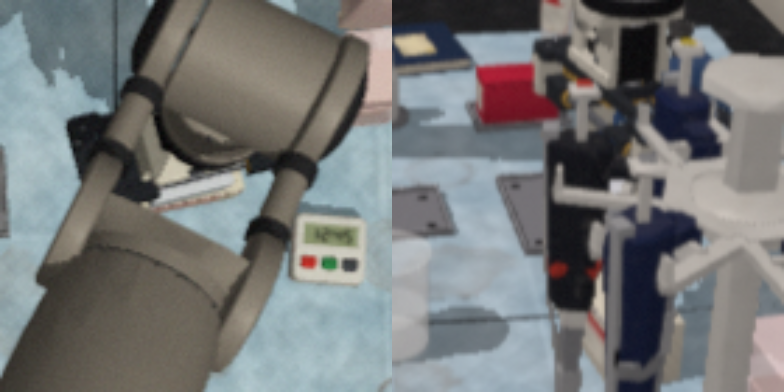

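The square box is lifted, the long box stays below (left half ~(205,195)). Moving to the square tray.

```bash
python3 -m creep '[{"tx":0,"ty":-0.4,"tz":-1.2,"wx":0.02,"wy":0,"wz":0,"gripper":1},{"tx":0,"ty":-1.3,"tz":-3.5,"wx":0.04,"wy":0,"wz":0,"gripper":1},{"tx":0,"ty":-2.5,"tz":-6.5,"wx":0.06,"wy":0,"wz":0,"gripper":1},{"tx":0,"ty":-3.8,"tz":-10,"wx":0.08,"wy":0,"wz":0,"gripper":1},{"tx":0,"ty":-5.2,"tz":-13.5,"wx":0.1,"wy":0,"wz":0,"gripper":1},{"tx":0,"ty":-6.6,"tz":-17,"wx":0.12,"wy":0,"wz":0,"gripper":1},{"tx":0,"ty":-8,"tz":-20.5,"wx":0.14,"wy":0,"wz":0,"gripper":1},{"tx":0,"ty":-9.2,"tz":-23.6,"wx":0.16,"wy":0,"wz":0,"gripper":1}]'
python3 -m creep '[{"tx":0,"ty":-0.3,"tz":-1.4,"wx":0,"wy":0,"wz":0,"gripper":1},{"tx":0,"ty":-0.5,"tz":-2,"wx":0,"wy":0,"wz":0,"gripper":1},{"tx":0,"ty":-0.5,"tz":-2,"wx":0,"wy":0,"wz":0,"gripper":1},{"tx":0,"ty":-0.5,"tz":-2,"wx":0,"wy":0,"wz":0,"gripper":1}]'
python3 go.py 472.8 -2.5 45 -84.7
```

```text
time: 21.75
tool_pos: [485.4, -22.2, 127.4]
tcp_rot: [-1.961, 1.567, 2.852]
contact_force: [0.1, 1.3, -1.0]
grip_width: 68.4
time: 22.08
tool_pos: [481.6, -5.0, 128.4]
tcp_rot: [-0.382, 1.571, -1.85]
contact_force: [0.8, -1.2, -1.2]
grip_width: 68.4
t 22.0833 pos [481.6  -5.  128.4] jaw -84.13 F [ 0.8 -1.2 -1.2] grip 68.4 q1,q6 [-0.17  1.3 ]
cm tx ty tz [ 8.34 -0.85 -0.34] dist 84.0 wx 0.01 axis tilt [-1.e-04 -2.e-04 -1.e+00]
```

```bash
python3 -m creep '[{"tx":0.6,"ty":-0.4,"tz":-0.2,"wx":0.01,"wy":0,"wz":0,"gripper":1},{"tx":2.5,"ty":-0.8,"tz":-0.3,"wx":0.01,"wy":0,"wz":0,"gripper":1},{"tx":5,"ty":-0.8,"tz":-0.3,"wx":0.01,"wy":0,"wz":0,"gripper":1},{"tx":7.3,"ty":-0.8,"tz":-0.3,"wx":0.01,"wy":0,"wz":0,"gripper":1},{"tx":8.2,"ty":-0.8,"tz":-0.3,"wx":0.01,"wy":0,"wz":0,"gripper":1},{"tx":8.2,"ty":-0.8,"tz":-0.3,"wx":0.01,"wy":0,"wz":0,"gripper":1},{"tx":8.2,"ty":-0.8,"tz":-0.3,"wx":0.01,"wy":0,"wz":0,"gripper":1}]'
python3 go.py 472.8 -2.5 17 -84.7
python3 - <<'E'
from plant import *
import cv2,numpy as np
d={}
for n in("top","side"):
    c=capture(n); np.savez(f"pics/{n}10.npz",**c); d[n]=c["frame"][:,:,::-1]
cv2.imwrite("pics/a10.png",np.hstack([cv2.resize(d["top"][200:300,200:300],None,fx=3.9,fy=3.9),cv2.resize(d["side"][180:280,220:320],None,fx=3.9,fy=3.9)]))
E
```

```text
time: 22.67
tool_pos: [473.1, -3.0, 46.6]
tcp_rot: [-1.896, 1.57, 2.907]
contact_force: [0.5, -0.1, -0.2]
grip_width: 68.4
t 22.6667 pos [473.1  -3.   46.6] jaw -84.8 F [ 0.5 -0.1 -0.2] grip 68.4 q1,q6 [-0.17  1.31]
cm tx ty tz [ 2.96 -0.02 -0.05] dist 30.0 wx -0.002 axis tilt [-8.e-04  2.e-04 -1.e+00]
```

View pics/a10.png

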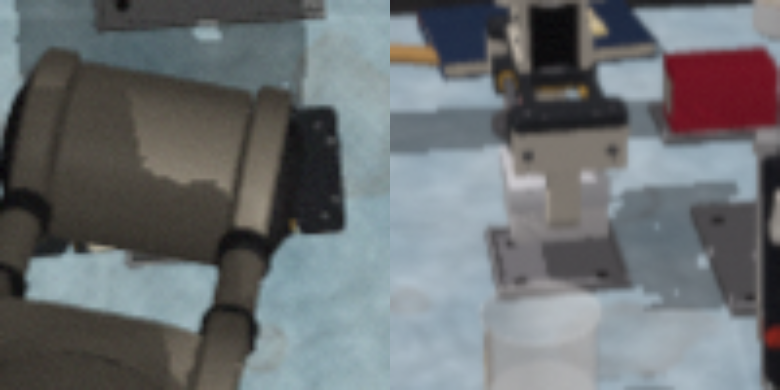

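The square box is level above the square tray (right half: box (555,195), tray (560,260)). Lowering.

```bash
python3 -m creep '[{"tx":0.8,"ty":0,"tz":-0.05,"wx":0,"wy":0,"wz":0,"gripper":1},{"tx":1.8,"ty":0,"tz":-0.05,"wx":0,"wy":0,"wz":0,"gripper":1},{"tx":2.5,"ty":0,"tz":-0.05,"wx":0,"wy":0,"wz":0,"gripper":1},{"tx":2.8,"ty":0,"tz":-0.05,"wx":0,"wy":0,"wz":0,"gripper":1},{"tx":2.8,"ty":0,"tz":-0.05,"wx":0,"wy":0,"wz":0,"gripper":1},{"tx":2.8,"ty":0,"tz":-0.05,"wx":0,"wy":0,"wz":0,"gripper":1}]'| grep -E "pos|force";for i in 1 2 ; do python3 -m creep '[{"tx":0.1,"ty":0,"tz":0,"wx":0,"wy":0,"wz":0,"gripper":1},{"tx":0.1,"ty":0,"tz":0,"wx":0,"wy":0,"wz":0,"gripper":1}]' | grep -E "pos|force"; done
```

```text
tool_pos: [473.0, -1.9, 18.8]
contact_force: [0.0, -0.2, -2.2]
tool_pos: [473.1, -2.0, 18.0]
contact_force: [-0.5, 1.5, -1.9]
tool_pos: [472.9, -2.0, 16.8]
contact_force: [-0.5, 0.2, -0.9]
```

```bash
for i in 1 2 ; do python3 -m creep '[{"tx":0.1,"ty":0,"tz":0,"wx":0,"wy":0,"wz":0,"gripper":1},{"tx":0.1,"ty":0,"tz":0,"wx":0,"wy":0,"wz":0,"gripper":1}]' | grep -E "pos|force"; done
```

```text
tool_pos: [473.1, -2.0, 15.9]
contact_force: [0.7, 0.2, 0.9]
tool_pos: [473.1, -2.0, 15.8]
contact_force: [-3.5, 0.2, 12.8]
```

Contact with the floor. Back off 1 mm and release.

```bash
python3 -m creep '[{"tx":-0.1,"ty":0,"tz":0,"wx":0,"wy":0,"wz":0,"gripper":1},{"tx":-0.1,"ty":0,"tz":0,"wx":0,"wy":0,"wz":0,"gripper":-0.6},{"tx":-0.1,"ty":0,"tz":0,"wx":0,"wy":0,"wz":0,"gripper":-0.8},{"tx":-0.1,"ty":0,"tz":0,"wx":0,"wy":0,"wz":0,"gripper":-0.95},{"tx":-0.1,"ty":0,"tz":0,"wx":0,"wy":0,"wz":0,"gripper":-0.95},{"tx":-0.1,"ty":0,"tz":0,"wx":0,"wy":0,"wz":0,"gripper":-0.95},{"tx":-0.1,"ty":0,"tz":0,"wx":0,"wy":0,"wz":0,"gripper":-0.95}]'; python3 -m creep '[{"tx":-1,"ty":0,"tz":0,"wx":0,"wy":0,"wz":0,"gripper":-0.95},{"tx":-3,"ty":0,"tz":0,"wx":0,"wy":0,"wz":0,"gripper":-0.95},{"tx":-6,"ty":0,"tz":0,"wx":0,"wy":0,"wz":0,"gripper":-1},{"tx":-9,"ty":0,"tz":0,"wx":0,"wy":0,"wz":0,"gripper":-1},{"tx":-11,"ty":0,"tz":0,"wx":0,"wy":0,"wz":0,"gripper":-1},{"tx":-11,"ty":0,"tz":0,"wx":0,"wy":0,"wz":0,"gripper":-1}]'
python3 - <<'E'
from plant import *
from h import *
d={}
for n in("top","side"):
    c=capture(n); np.savez(f"pics/{n}11.npz",**c); d[n]=c["frame"][:,:,::-1]
cv2.imwrite("pics/a11.png",np.hstack([cv2.resize(d["top"][140:280,120:400],None,fx=1.9,fy=1.9),cv2.resize(d["side"][150:290,220:340],None,fx=1.9,fy=1.9)]))
c=load("pics/top11.npz")
box=np.zeros((420,560),bool); box[140:220,300:380]=1
for nm,z,t,mk in[("film",56,4,box),("film",56,2.5,box)]:
    P,m=facexy(c,z,t,mk); print(nm,m.sum(),P[m].mean(0).round(1),rect(P[m][:,:2]))
E
python3 go.py 638 -229.5 100 11.6
```

```text
time: 24.52
tool_pos: [472.8, -1.9, 15.6]
tcp_rot: [-2.35, 1.571, 2.454]
contact_force: [-0.5, -1.3, -0.7]
grip_width: 89.4
time: 25.02
tool_pos: [475.3, -2.3, 129.7]
tcp_rot: [1.326, 1.563, -0.153]
contact_force: [0.3, -0.1, 0.5]
grip_width: 92.0
film 1072 [ 640.7 -229.3   55.8] [ 641.05 -229.04  128.18   59.03  -78.06]
film 828 [ 640.4 -228.4   55.8] [ 640.97 -228.97  127.97   58.98  -78.15]
t 25.1167 pos [473.   -2.  126.1] jaw -84.74 F [ 0.4  0.8 -0.5] grip 91.8 q1,q6 [-0.17  1.31]
cm tx ty tz [ 2.63 14.34 24.17] dist 282.0 wx 1.46 axis tilt [ 1.5e-03 -2.0e-04 -1.0e+00]
```

View pics/a11.png

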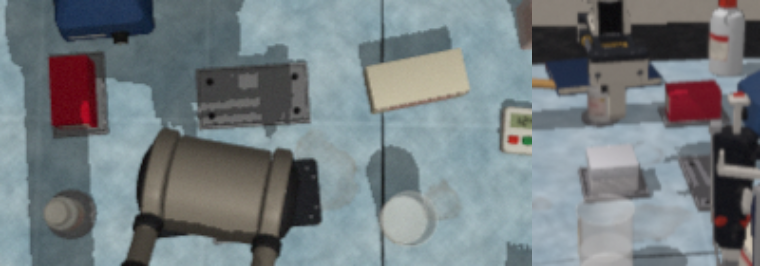

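The grey box lies in the square tray (right half ~(612,165)); the cream box is clear, 128×59 at (641,−229), x axis at 11.9°.

```bash
python3 -m creep '[{"tx":0,"ty":1,"tz":1.7,"wx":-0.11,"wy":0,"wz":0,"gripper":-1},{"tx":0,"ty":2,"tz":3.5,"wx":-0.22,"wy":0,"wz":0,"gripper":-1},{"tx":0,"ty":3.2,"tz":5.3,"wx":-0.33,"wy":0,"wz":0,"gripper":-1},{"tx":0,"ty":4.3,"tz":7.1,"wx":-0.44,"wy":0,"wz":0,"gripper":-1},{"tx":0,"ty":5.4,"tz":8.9,"wx":-0.55,"wy":0,"wz":0,"gripper":-1},{"tx":0,"ty":6.5,"tz":10.7,"wx":-0.66,"wy":0,"wz":0,"gripper":-1},{"tx":0,"ty":7.6,"tz":12.5,"wx":-0.77,"wy":0,"wz":0,"gripper":-1},{"tx":0,"ty":8.7,"tz":14.5,"wx":-0.88,"wy":0,"wz":0,"gripper":-1}]'
python3 go.py 641 -229 100 11.9
```

```text
time: 25.78
tool_pos: [572.3, -138.7, 123.4]
tcp_rot: [-2.975, 1.567, 2.715]
contact_force: [0.7, 0.2, 0.4]
grip_width: 91.9
t 25.7833 pos [ 572.3 -138.7  123.4] jaw -34.0 F [0.7 0.2 0.4] grip 91.9 q1,q6 [-0.37  0.23]
cm tx ty tz [ 2.31 -3.65 10.76] dist 116.0 wx -0.801 axis tilt [-0.0035  0.0016 -1.    ]
```

```bash
python3 -m creep '[{"tx":0,"ty":-0.5,"tz":1.5,"wx":-0.11,"wy":0,"wz":0,"gripper":-1},{"tx":0,"ty":-1,"tz":3,"wx":-0.22,"wy":0,"wz":0,"gripper":-1},{"tx":0,"ty":-1.5,"tz":4.5,"wx":-0.33,"wy":0,"wz":0,"gripper":-1},{"tx":0,"ty":-2,"tz":6,"wx":-0.44,"wy":0,"wz":0,"gripper":-1},{"tx":0,"ty":-2.5,"tz":7.5,"wx":-0.55,"wy":0,"wz":0,"gripper":-1},{"tx":0,"ty":-3,"tz":9,"wx":-0.66,"wy":0,"wz":0,"gripper":-1},{"tx":0,"ty":-3.6,"tz":10.6,"wx":-0.77,"wy":0,"wz":0,"gripper":-1},{"tx":0,"ty":-3.6,"tz":10.8,"wx":-0.81,"wy":0,"wz":0,"gripper":-1}]'
python3 -m creep '[{"tx":0,"ty":0,"tz":0,"wx":0,"wy":0,"wz":0,"gripper":-1},{"tx":0,"ty":0,"tz":0,"wx":0,"wy":0,"wz":0,"gripper":-1}]'
python3 go.py 641 -229 20 11.9
```

```text
time: 26.45
tool_pos: [641.8, -231.1, 122.8]
tcp_rot: [2.682, 1.568, 2.898]
contact_force: [0.6, -0.4, -0.2]
grip_width: 91.5
time: 26.62
tool_pos: [640.8, -228.6, 123.5]
tcp_rot: [2.419, 1.567, 2.628]
contact_force: [-0.9, -0.2, -0.0]
grip_width: 91.8
t 26.6167 pos [ 640.8 -228.6  123.5] jaw 11.98 F [-0.9 -0.2 -0. ] grip 91.8 q1,q6 [-0.46 -0.66]
cm tx ty tz [10.35 -0.07  0.04] dist 103.0 wx 0.001 axis tilt [-0.0032  0.0018 -1.    ]
```

```bash
python3 -m creep '[{"tx":2,"ty":0,"tz":0,"wx":0,"wy":0,"wz":0,"gripper":-1},{"tx":4,"ty":0,"tz":0,"wx":0,"wy":0,"wz":0,"gripper":-1},{"tx":6.5,"ty":0,"tz":0,"wx":0,"wy":0,"wz":0,"gripper":-1},{"tx":9,"ty":0,"tz":0,"wx":0,"wy":0,"wz":0,"gripper":-1},{"tx":10.3,"ty":0,"tz":0,"wx":0,"wy":0,"wz":0,"gripper":-1},{"tx":10.3,"ty":0,"tz":0,"wx":0,"wy":0,"wz":0,"gripper":-1},{"tx":10.3,"ty":0,"tz":0,"wx":0,"wy":0,"wz":0,"gripper":-1}]'
python3 -m creep '[{"tx":0,"ty":0,"tz":0,"wx":0,"wy":0,"wz":0,"gripper":1},{"tx":0,"ty":0,"tz":0,"wx":0,"wy":0,"wz":0,"gripper":1},{"tx":0,"ty":0,"tz":0,"wx":0,"wy":0,"wz":0,"gripper":1},{"tx":0,"ty":0,"tz":0,"wx":0,"wy":0,"wz":0,"gripper":1},{"tx":0,"ty":0,"tz":0,"wx":0,"wy":0,"wz":0,"gripper":1},{"tx":0,"ty":0,"tz":0,"wx":0,"wy":0,"wz":0,"gripper":1},{"tx":0,"ty":0,"tz":0,"wx":0,"wy":0,"wz":0,"gripper":1},{"tx":0,"ty":0,"tz":0,"wx":0,"wy":0,"wz":0,"gripper":1}]'
```

```text
time: 27.2
tool_pos: [641.4, -228.5, 22.3]
tcp_rot: [2.373, 1.569, 2.583]
contact_force: [0.5, 0.1, 0.9]
grip_width: 91.8
time: 27.87
tool_pos: [641.8, -229.1, 23.2]
tcp_rot: [-0.566, 1.57, -0.355]
contact_force: [-0.4, 0.8, 4.3]
grip_width: 57.8
```

```bash
python3 -m creep '[{"tx":0,"ty":0,"tz":0,"wx":0,"wy":0,"wz":0,"gripper":1},{"tx":-0.5,"ty":0,"tz":0,"wx":0,"wy":0,"wz":0,"gripper":1},{"tx":-1.5,"ty":0,"tz":0,"wx":0,"wy":0,"wz":0,"gripper":1},{"tx":-3,"ty":0,"tz":0,"wx":0,"wy":0,"wz":0,"gripper":1},{"tx":-4.5,"ty":0,"tz":0,"wx":0,"wy":0,"wz":0,"gripper":1},{"tx":-5,"ty":0,"tz":0,"wx":0,"wy":0,"wz":0,"gripper":1},{"tx":-5,"ty":0,"tz":0,"wx":0,"wy":0,"wz":0,"gripper":1}]'
python3 go.py 623.5 -11 73 4.2
python3 - <<'E'
from plant import *
import cv2,numpy as np
d={}
for n in("top","side"):
    c=capture(n); np.savez(f"pics/{n}12.npz",**c); d[n]=c["frame"][:,:,::-1]
cv2.imwrite("pics/a12.png",np.hstack([cv2.resize(d["top"][120:260,280:420],None,fx=2.8,fy=2.8),cv2.resize(d["side"][170:310,260:400],None,fx=2.8,fy=2.8)]))
E
```

```text
time: 28.45
tool_pos: [642.7, -229.4, 74.8]
tcp_rot: [-0.634, 1.567, -0.423]
contact_force: [1.0, 0.5, -0.6]
grip_width: 58.1
t 28.45 pos [ 642.7 -229.4   74.8] jaw 12.09 F [ 1.   0.5 -0.6] grip 58.1 q1,q6 [-0.46 -0.67]
cm tx ty tz [ 0.14 21.76  2.7 ] dist 219.0 wx 0.138 axis tilt [ 0.0033 -0.0015 -1.    ]
```

View pics/a12.png

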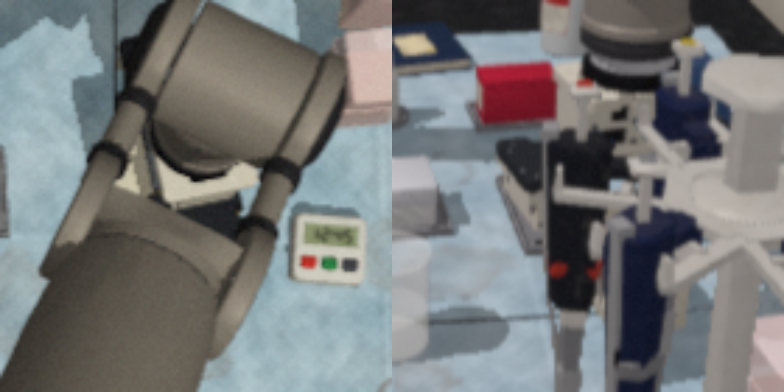

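The cream box is lifted (visible under the arm, left half ~(190,180)). Moving to the long tray.

```bash
python3 -m creep '[{"tx":0,"ty":1,"tz":0.1,"wx":0.02,"wy":0,"wz":0,"gripper":1},{"tx":0,"ty":3,"tz":0.4,"wx":0.04,"wy":0,"wz":0,"gripper":1},{"tx":0,"ty":6,"tz":0.8,"wx":0.06,"wy":0,"wz":0,"gripper":1},{"tx":0,"ty":9,"tz":1.2,"wx":0.08,"wy":0,"wz":0,"gripper":1},{"tx":0,"ty":12,"tz":1.6,"wx":0.1,"wy":0,"wz":0,"gripper":1},{"tx":0,"ty":15,"tz":1.9,"wx":0.12,"wy":0,"wz":0,"gripper":1},{"tx":0,"ty":18,"tz":2.3,"wx":0.14,"wy":0,"wz":0,"gripper":1},{"tx":0,"ty":20.4,"tz":2.6,"wx":0.14,"wy":0,"wz":0,"gripper":1}]'
python3 -m creep '[{"tx":0,"ty":0.7,"tz":0,"wx":0,"wy":0,"wz":0,"gripper":1},{"tx":0,"ty":1.1,"tz":0,"wx":0,"wy":0,"wz":0,"gripper":1},{"tx":0,"ty":1.1,"tz":0,"wx":0,"wy":0,"wz":0,"gripper":1},{"tx":0,"ty":1.1,"tz":0,"wx":0,"wy":0,"wz":0,"gripper":1}]'
python3 go.py 623.5 -11 27 4.2
```

```text
time: 29.22
tool_pos: [623.2, -21.7, 71.5]
tcp_rot: [2.707, 1.568, 2.777]
contact_force: [0.1, 0.1, -1.5]
grip_width: 57.9
time: 29.55
tool_pos: [623.6, -14.1, 72.3]
tcp_rot: [-2.527, 1.57, -2.457]
contact_force: [1.0, -0.2, -1.0]
grip_width: 58.0
t 29.55 pos [623.6 -14.1  72.3] jaw 4.04 F [ 1.  -0.2 -1. ] grip 58.0 q1,q6 [-0.15 -0.22]
cm tx ty tz [4.53 0.32 0.01] dist 45.0 wx -0.003 axis tilt [-4.e-04 -3.e-04 -1.e+00]
```

```bash
python3 -m creep '[{"tx":0.5,"ty":0.3,"tz":0,"wx":0,"wy":0,"wz":0,"gripper":1},{"tx":1.5,"ty":0.3,"tz":0,"wx":0,"wy":0,"wz":0,"gripper":1},{"tx":2,"ty":0.3,"tz":0,"wx":0,"wy":0,"wz":0,"gripper":1},{"tx":2,"ty":0.3,"tz":0,"wx":0,"wy":0,"wz":0,"gripper":1}]'
python3 go.py 623.5 -11 27 4.2
python3 - <<'E'
from plant import *
import cv2,numpy as np
d={}
for n in("top","side"):
    c=capture(n); np.savez(f"pics/{n}13.npz",**c); d[n]=c["frame"][:,:,::-1]
cv2.imwrite("pics/a13.png",np.hstack([cv2.resize(d["top"][140:240,200:300],None,fx=3.9,fy=3.9),cv2.resize(d["side"][180:280,260:360],None,fx=3.9,fy=3.9)]))
E
```

```text
time: 29.88
tool_pos: [622.1, -10.6, 50.5]
tcp_rot: [2.928, 1.567, 2.998]
contact_force: [0.4, -0.1, -1.6]
grip_width: 57.9
t 29.8833 pos [622.1 -10.6  50.5] jaw 4.02 F [ 0.4 -0.1 -1.6] grip 57.9 q1,q6 [-0.14 -0.21]
cm tx ty tz [ 2.35 -0.05  0.14] dist 24.0 wx -0.003 axis tilt [-3.6e-03  5.0e-04 -1.0e+00]
```

View pics/a13.png

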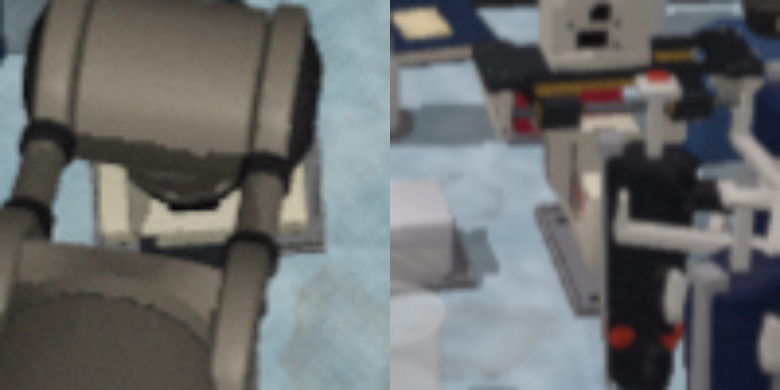

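The cream box sits lined up over the long tray (left half: box corners inside the grey rim at (100..320, 245)). Lowering.

```bash
python3 -m creep '[{"tx":0.8,"ty":0,"tz":0.05,"wx":0,"wy":0,"wz":0,"gripper":1},{"tx":1.6,"ty":0,"tz":0.05,"wx":0,"wy":0,"wz":0,"gripper":1},{"tx":2.2,"ty":0,"tz":0.05,"wx":0,"wy":0,"wz":0,"gripper":1},{"tx":2.2,"ty":0,"tz":0.05,"wx":0,"wy":0,"wz":0,"gripper":1},{"tx":2.2,"ty":0,"tz":0.05,"wx":0,"wy":0,"wz":0,"gripper":1}]'| grep -E "pos|force";for i in 1 2 ; do python3 -m creep '[{"tx":0.1,"ty":0,"tz":0,"wx":0,"wy":0,"wz":0,"gripper":1},{"tx":0.1,"ty":0,"tz":0,"wx":0,"wy":0,"wz":0,"gripper":1}]' | grep -E "pos|force"; done
```

```text
tool_pos: [623.4, -10.0, 30.0]
contact_force: [0.8, -1.4, -1.3]
tool_pos: [624.1, -10.1, 29.9]
contact_force: [-0.2, 0.1, -1.0]
tool_pos: [624.0, -10.1, 28.8]
contact_force: [-0.7, -1.1, -1.1]
```

```bash
for i in 1 2 3; do python3 -m creep '[{"tx":0.1,"ty":0,"tz":0,"wx":0,"wy":0,"wz":0,"gripper":1},{"tx":0.1,"ty":0,"tz":0,"wx":0,"wy":0,"wz":0,"gripper":1}]' | grep -E "pos|force"; done
```

```text
tool_pos: [623.8, -10.1, 27.7]
contact_force: [-0.5, -0.1, -0.4]
tool_pos: [623.8, -10.1, 26.6]
contact_force: [0.0, 0.8, -1.6]
tool_pos: [624.0, -10.1, 26.2]
contact_force: [-0.6, -0.0, 3.6]
```

Contact at the expected height; release, withdraw, and look.

```bash
python3 -m creep '[{"tx":0,"ty":0,"tz":0,"wx":0,"wy":0,"wz":0,"gripper":0},{"tx":0,"ty":0,"tz":0,"wx":0,"wy":0,"wz":0,"gripper":-0.4},{"tx":0,"ty":0,"tz":0,"wx":0,"wy":0,"wz":0,"gripper":-0.8},{"tx":0,"ty":0,"tz":0,"wx":0,"wy":0,"wz":0,"gripper":-0.8},{"tx":0,"ty":0,"tz":0,"wx":0,"wy":0,"wz":0,"gripper":-0.8},{"tx":0,"ty":0,"tz":0,"wx":0,"wy":0,"wz":0,"gripper":-0.8},{"tx":0,"ty":0,"tz":0,"wx":0,"wy":0,"wz":0,"gripper":-0.8}]'; python3 -m creep '[{"tx":-1,"ty":0,"tz":0,"wx":0,"wy":0,"wz":0,"gripper":-0.8},{"tx":-4,"ty":0,"tz":0,"wx":0,"wy":0,"wz":0,"gripper":-0.8},{"tx":-8,"ty":0,"tz":0,"wx":0,"wy":0,"wz":0,"gripper":-1},{"tx":-12,"ty":0,"tz":0,"wx":0,"wy":0,"wz":0,"gripper":-1},{"tx":-16,"ty":0,"tz":0,"wx":0,"wy":0,"wz":0,"gripper":-1},{"tx":-20,"ty":0,"tz":0,"wx":0,"wy":0,"wz":0,"gripper":-1}]'
python3 go.py 470 -330 225
```

```text
time: 31.82
tool_pos: [623.9, -10.1, 25.6]
tcp_rot: [1.827, 1.571, 1.898]
contact_force: [-0.1, 0.0, 0.7]
grip_width: 82.5
time: 32.32
tool_pos: [623.5, -10.0, 228.7]
tcp_rot: [-0.099, 1.57, -0.028]
contact_force: [0.7, 0.0, -0.3]
grip_width: 91.8
t 32.3167 pos [623.5 -10.  228.7] jaw 4.07 F [ 0.7  0.  -0.3] grip 91.8 q1,q6 [-0.14 -0.21]
cm tx ty tz [  0.36 -30.83 -17.58] dist 355.0 wx 0.0 axis tilt [ 8.e-04 -0.e+00 -1.e+00]
```

```bash
python3 -m creep '[{"tx":0,"ty":-3,"tz":-2.2,"wx":0,"wy":0,"wz":0,"gripper":-1},{"tx":0,"ty":-6,"tz":-4.4,"wx":0,"wy":0,"wz":0,"gripper":-1},{"tx":0,"ty":-9,"tz":-6.6,"wx":0,"wy":0,"wz":0,"gripper":-1},{"tx":0,"ty":-12,"tz":-8.8,"wx":0,"wy":0,"wz":0,"gripper":-1},{"tx":0,"ty":-15,"tz":-11,"wx":0,"wy":0,"wz":0,"gripper":-1},{"tx":0,"ty":-18,"tz":-13.2,"wx":0,"wy":0,"wz":0,"gripper":-1},{"tx":0,"ty":-21,"tz":-15.4,"wx":0,"wy":0,"wz":0,"gripper":-1},{"tx":0,"ty":-23,"tz":-16.8,"wx":0,"wy":0,"wz":0,"gripper":-1}]'
python3 -m creep '[{"tx":0,"ty":0,"tz":0,"wx":0,"wy":0,"wz":0,"gripper":-1},{"tx":0,"ty":0,"tz":0,"wx":0,"wy":0,"wz":0,"gripper":-1}]'
python3 - <<'E'
from plant import *
from h import *
for n in("top","side"):
    c=capture(n); np.savez(f"pics/{n}14.npz",**c); d=c["frame"][:,:,::-1]
    b=(130,140,420,290) if n=="top" else (220,150,370,300)
    cv2.imwrite(f"pics/{n}14.png",cv2.resize(d[b[1]:b[3],b[0]:b[2]],None,fx=2.7 if n=="top" else 4,fy=2.7 if n=="top" else 4,interpolation=cv2.INTER_CUBIC))
c=load("pics/top14.npz")
def bx(u0,v0,u1,v1):
    m=np.zeros((420,560),bool); m[v0:v1,u0:u1]=1; return m
for nm,z,b in[("jar cap",85,bx(135,220,185,275)),("kit",58,bx(140,155,190,220)),("cryo",47,bx(220,220,280,275)),("film",59,bx(215,160,295,215)),("timer",18,bx(380,190,415,225)),("beaker",88,bx(315,235,352,275))]:
    P,m=facexy(c,z,4,b); 
    if m.sum()>5: print(nm,m.sum(),P[m].mean(0).round(1),rect(P[m][:,:2]))
    else: print(nm,m.sum())
for b in[(380,190,415,225)]:
    for f in("pics/top0.npz","pics/top14.npz"):
        Q=load(f).cloud()[b[1]:b[3],b[0]:b[2]].reshape(-1,3); Q=Q[(Q[:,2]>12)&(Q[:,2]<26)]; print(f,Q.mean(0).round(1),len(Q))
E
```

```text
time: 32.98
tool_pos: [470.7, -253.8, 226.7]
tcp_rot: [-1.363, 1.57, -1.294]
contact_force: [1.0, -1.0, 0.3]
grip_width: 91.7
time: 33.15
tool_pos: [472.1, -252.4, 226.5]
tcp_rot: [-0.243, 1.57, -0.175]
contact_force: [0.4, 1.0, 0.3]
grip_width: 91.9
jar cap 112 [460.8 231.4  84.8] [460.79 231.75  29.93  26.32 -89.53]
kit 667 [621.7 225.8  58.1] [639.28 227.11 126.36  51.01   4.24]
cryo 669 [472.   -1.7  47.3] [472.68  -1.65  68.6   68.44 -84.79]
film 1102 [623.4 -10.   58.9] [623.92 -10.07 128.13  59.34 -86.14]
timer 110 [ 594.7 -396.3   16.6] [ 598.17 -396.16   56.24   29.38   58.73]
beaker 46 [ 469.7 -199.5   87.2] [ 462.69 -211.17   61.51   58.55  -86.81]
pics/top0.npz [ 578.1 -381.5   16.3] 569
pics/top14.npz [ 594.8 -397.1   15.9] 144
```

View pics/top14.png

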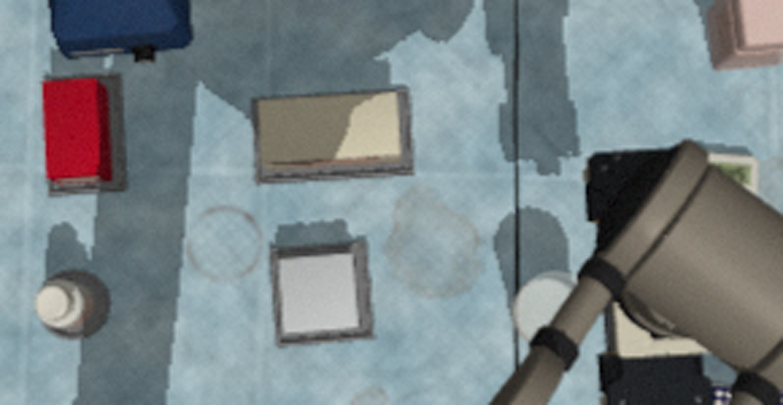

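View pics/side14.png

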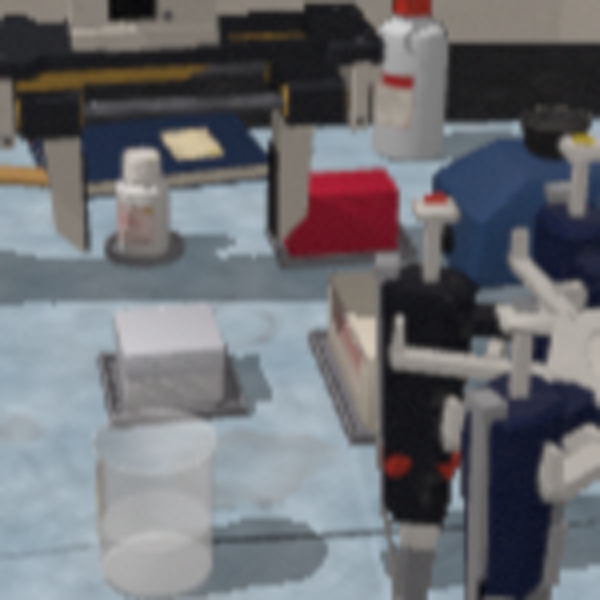

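All four objects are in their trays with tops at 84.8, 58.1, 47.3 and 58.9 mm (expected 85, 58, 47 and 59) and centred inside the rims. In the side view the beaker stands upright near (155,500). The gripper is open and clear of everything.

```bash
python3 - <<'E'
from plant import *
print(get_obs()["contact_force"].round(1)); print(close_job())
E
```

```text
[-0.5  0.2  0.3]
the job is handed in; nothing more can be done
None
```

I took the stack apart from the top down: jar to the round tray, red box to the oblong tray, grey square box to the square tray, cream box to the long tray. Each was lowered until it touched the tray floor and then released. I handed the job in at about 33 s of the 88 s allowed, with the gripper open and touching nothing.

- **Placement:** In the last pictures all four stand upright inside their rims. Their tops measured 84.8, 58.1, 47.3 and 58.9 mm, against 85, 58, 47 and 59 mm expected. Their centres are within about 2 mm of the tray centres I measured. The red box's rectangle fit came out too long (126 mm instead of 90), so I relied on its average position and the pictures.
- **Grey box grip:** My first grip on it was too close to its top edge. I opened, went 9 mm lower and gripped again before lifting.
- **Cameras:** For the round and square trays, the side camera put most of the floor dots 3 to 4 mm short of the top camera's reading. I used the top camera, as 8 mm of play left room for that.
- **Beaker and timer:** I never touched either. In the last top view the arm partly hid both, so I could not re-measure their positions. The beaker is upright in the final side view, and the timer looked undisturbed in an earlier clear view.

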